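# Seat the keyed sample rotor on the tilted mixer spindle and lock it

### The arm

A 6-joint arm with a two-finger parallel gripper is mounted at the origin on the work surface. World frame = base frame: x ahead of the robot, y to its left, z up, the work surface at z = 0. Lengths are in mm, angles in rad, forces in N, time in s.
With the tool pointing down it reaches from about 300 to 750 mm from the base axis. Payload 8.5 kg.
Tool frame: the origin (TCP) lies midway between the tips of the shut fingers; the grasp point (between the pads) lies 19 mm behind it; y points along the fingers, z is the direction in which the jaws open and shut, and the axes are right-handed (so a half turn about y gives the same grasp; the last joint's range is limited). The gripper opens to 88 mm and grips with 3 to 60 N. Pads are 18 mm wide; open, the fingers measure 123 mm over their backs; the gripper's body (75 mm by 187 mm) begins 45 mm behind the grasp point.
Start: joints at [1.054, 0.381, 1.297, -0, 1.464, -0.215], TCP at [163.473, 525.126, 238.748] pointing down, gripper open.
Joint ranges: [-3.11, 3.11], [-0.89, 2.33], [0.22, 2.48], [-1.42, 4.56], [0.17, 2.85], [-2.88, 2.88]. Speed limits (rad/s): [2.39, 2.39, 3.14, 3.14, 3.14, 3.14].

### API

Orientations are given as a rotation vector (axis times angle).
In Python, from bench import get_obs, camera, get_calibration, close_job, cut_out gives the robot as it stands.
- The arm moves only by the tool send_rows, never from a script. Its argument "targets" is one flat list of numbers, 7 for each row, row after row: the shift along the world's x, y, z in mm, then the turn, a rotation vector about the world's x, y, z in degrees, then the finger opening in mm, from 0 to 88.1. In form: [dx, dy, dz, rx, ry, rz, fingers, dx, dy, dz, rx, ry, rz, fingers, ...]. A call has 1 to 8 rows; each row shifts and turns the commanded pose from where the row before left it; what a row does not reach is not made up. A row lasts 1/10 s, in which the tool goes at most 50 mm and 8.59 degrees, less where a joint would pass 70% of its speed; a pose out of reach is approached as far as the arm can. A call with a gripper value outside its range is refused whole. The fingers move at their own pace and stop on an object; "grip_force" is the grip in N (left out, the last holds). Time passes only in rows, so rows that do not move let the fingers close. It gives the time, the measured TCP pose, the force and the opening at its end, in the units of the state.
- get_obs(): the state, without advancing time (a new reading comes with each control period).
- camera(name): name is "side" or "top" or "wrist"; returns the picture (420x560x3 uint8, blue, green, red); there is no depth.
- get_calibration(name): a dict with "fovy" (degrees; the focal length in pixels is half the picture's height over the tangent of half this angle, whatever the lens; pixels are square), "cx", "cy" (the principal point, pixels), "R" (3x3) and "t" (3): a world point X has camera coordinates R X + t; the wrist camera has in their place "hand_eye" (4x4, takes a point from camera to tool coordinates, whose origin is the TCP and whose axes are the tool frame's). Camera axes: x right, y down, z forward; pixel columns grow to the right and rows downward; lengths in mm; the calibration is good to about 2 mm. The wrist camera is an equidistant fisheye: a pixel r from the principal point sees the ray r / f radians off the axis. A picture is of the moment at which its call begins: read the wrist's pose just before it. get_calibration takes no time and is no camera call.
- close_job(): hands the job in, once; it reports no verdict.
Trained networks look in the newest picture that a camera, given by its name, has taken for a name from the list of things; names that differ only in an ending like _2 or _b are one class to them, and where a whole thing is asked for, a point or a joint stands for the part that bears it (a point fixed in the world has none). Each returns a list of dicts, best first, with "p" (0 to 1); they miss things now and then, are a little off and sometimes report something else, mostly with a low value. They report only what shows in the picture. A call takes as long as a camera call.
- cut_out(camera, thing): "pixels" (420x560 bool, what is visible of it) and "extent" ([left, top, width, height] in pixels, round what is visible of it).
The state is a dict: "clock": time; "qpos": joint angles; "qd": joint speeds; "joint_torque": joint torques, N m; "tool_pos": TCP position; "tool_rot": TCP orientation; "contact_force": force on the tool from outside, world axes, zero at the start; "moment": the same for the moment, N m; "opening": finger opening in mm.
Only numpy, scipy, OpenCV 4.12 (cv2) and the standard library are available. Lean on these libraries where they do the work, as an engineer would, in place of code of your own. Each camera call takes 0.05 s, during which the arm holds its last target.

### The job

Mount the white sample rotor on the tilted spindle of the mixer: lower it over the spindle, turn it until the two tabs under it drop into the keyways and the rotor sits fully home, and let go. Then swing the blue locking lever beside it all the way over, away from the front. Do not knock over or push aside the bottles, tip box and beaker.

Things in the scene. Friction and masses are not known exactly. Their poses are not given: they have to be found in the camera images.
- rotor: Loose white disc with a round blue knob and 12 dark wells, 132 mm across, about 0.35 kg. Origin on its axis, in the plane of its lower rim (the surface it stands on); z up its axis, x along the orange stripe across its top, which starts roughly pointing at the robot. A skirt 9 mm thick rings the rim, z 0 to 12 mm; the plate is z 12 to 20 mm; a neck 32 mm across z 20 to 56 mm; the knob z 56 to 86 mm.
- rotor_knob (a point): Centre of the rotor's solid blue knob: a plain upright cylinder 35 mm across and 30 mm tall, 71 mm above the rotor's origin. Grip it here, at any yaw. Axes as the rotor.
- rotor_face (a point): Point on the rotor's axis 12 mm above its origin, on the plate's underside, at the mouth of the blind round bore (22 mm across, running 44 mm up from here). Axes as the rotor.
- rotor_tab (a point): Middle of the lower end of one of the two equal steel tabs under the plate, 36 mm from the axis along the rotor's +x, under the orange stripe, 1 mm above the plane of the lower rim; the other is opposite, along -x, so half a turn makes no difference. Each is 10 mm wide, spans radius 29 to 43 mm and reaches 11 mm below the plate's underside.
- seat (a point): On the spindle's axis at the top of its aluminium shoulder (92 mm across, its top 30 mm above the head), on which the rotor's plate rests when home: then rotor_face is here. z up along the spindle, which leans 23 to 39 degrees from vertical towards the mixer's front; x points uphill to its back, y is level. Until tabs and keyways meet, the tabs ride on the shoulder, rotor_face 11 mm above here.
- post_tip (a point): Tip of the steel centre post, 42 mm along the axis from the seat; the post is 20 mm across, its last 8 mm tapering to 10 mm. Axes as the seat. The shoulder has two opposite keyways: radial slots with red floor, 15 mm wide, 15 mm deep, radius 26 mm to edge, on a line anywhere within 35 degrees either side of x. Its exact direction is not reported. The spindle is braked (0.9 N m).
- drive: Fixed white and blue mixer: base 220 x 200 x 50 mm, origin under its centre on the table, front (-x) facing the robot. Side cheeks at y +-90 mm reach z 110 mm; between them a tilting head (140 x 150 x 40 mm), held by stiff friction on an axis along y at z 85 mm; the seat is 50 mm out from that axis. The lever's white pod, 100 x 75 mm, 75 mm high with its block, is centred at x -50, y -140 mm.
- lock (a joint): Blue ball-ended locking lever: 0 leaning 0.5 rad to the mixer's front, 1.0 leaning 0.5 rad to its back (fully over, locked). It starts between 0 and 0.3, moves with light friction (under 1.5 N at the ball) and stays where it is left.
- lock_tip (a point): Centre of the lever's blue ball, 26 mm across, 80 mm from the lever's pivot, which lies on the mixer at x -50, y -142 mm, z 72 mm (drive frame). The lever is a 10 mm steel rod turning in the mixer's x-z plane.
- pad: Flat blue-grey bench mat, fixed, 300 x 280 x 3 mm, origin under its centre; the rotor, bottle, flask and tip box stand on it.
- bottle: Bystander: clear bottle, 60 mm across, 170 mm tall, origin at the centre of its base. Stands close to the rotor.
- flask: Bystander: amber bottle with blue cap, 60 mm across, 145 mm tall, origin at the centre of its base. Stands close to the rotor.
- tipbox: Bystander: blue and white box, 100 x 70 x 57 mm, origin at the centre of its base.
- beaker: Bystander: glass beaker, 70 mm across, 90 mm tall, origin at the centre of its base.

How it is judged:
By the outcome, as a careful person would: the job done as asked, in the order asked, and still so for the second after the job is handed in, with the robot touching nothing.
It also fails if it takes over 72 s, if anything falls off the work surface, if the arm or the gripper's body presses on something with over 40 N, if the wrist force passes 120 N, or if a joint passes its speed limit or range.

## Working session

There is one attempt and no reset: what is moved stays moved. The work goes in short steps, Python scripts to look and compute and a tool call to move; the robot and the scene stay as the last step left them, time stands still between calls to the robot, and variables do not carry over. Pictures are saved under pics/ and viewed, and the job is handed in when it is done.

Besides the shell and the picture viewer there is one more tool, called after "Request:" as name(argument=value, ...) on one line, values as JSON. send_rows: Moves the arm, as the interface text tells. Its arguments: {"type":"object","properties":{"targets":{"type":"array"},"grip_force":{"type":"number"}},"required":["targets"]}

```bash
ls; mkdir -p pics
python3 - <<'E'
from bench import *
import cv2, numpy as np
o=get_obs()
for k,v in o.items(): print(k,np.round(v,3))
for c in ("side","top","wrist"):
    im=camera(c); cv2.imwrite(f"pics/{c}0.png",im)
    print(c,get_calibration(c))
E
```

```text
pics
clock 0.0
qpos [ 1.054  0.381  1.298 -0.     1.464 -0.215]
qd [ 0.001 -0.     0.001  0.    -0.    -0.   ]
joint_torque [ 1.0000e-03 -4.3793e+01 -2.2455e+01  7.1000e-02  3.5000e-02 -0.0000e+00]
tool_pos [163.338 524.883 238.144]
tool_rot [-1.559  0.237 -0.237]
contact_force [0.268 0.523 0.043]
moment [ 0.061 -0.006 -0.06 ]
opening 88.18
side {'fovy': 57.5914327648048, 'cx': 274.4142363662751, 'cy': 206.05890375434825, 'R': array([[ 0.83436753, -0.55077662, -0.02181607],
       [-0.38251778, -0.55006864, -0.74236423],
       [ 0.39687652,  0.62774964, -0.66964126]]), 't': array([-423.9474578 ,  267.59850107, 1062.89361066])}
top {'fovy': 43.78987559779858, 'cx': 278.95384798599474, 'cy': 211.45356318177818, 'R': array([[ 0.00984982, -0.99993768, -0.00525567],
       [-0.98090637, -0.00864117, -0.19428849],
       [ 0.19423097,  0.00706903, -0.98093035]]), 't': array([ -31.59540958,  548.14747848, 1584.55680168])}
wrist {'fovy': 65.70646984690485, 'cx': 280.7887919390242, 'cy': 212.513558559665, 'hand_eye': array([[-6.23424549e-05,  9.63131395e-01,  2.69031434e-01,
        -6.86531920e+01],
       [-1.25214152e-04, -2.69031440e-01,  9.63131387e-01,
        -1.46467935e+02],
       [ 9.99999990e-01,  2.63574321e-05,  1.37369762e-04,
        -4.55868375e-01],
       [ 0.00000000e+00,  0.00000000e+00,  0.00000000e+00,
         1.00000000e+00]])}
```

View pics/side0.png

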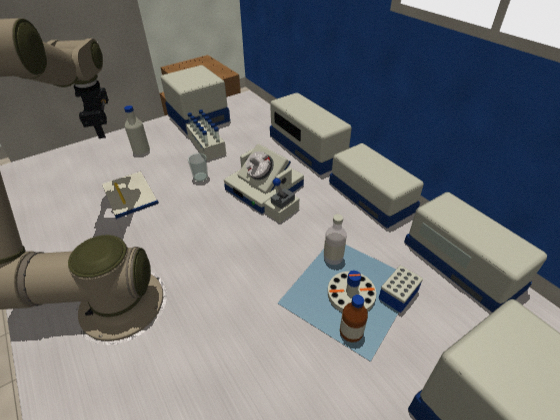

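View pics/top0.png

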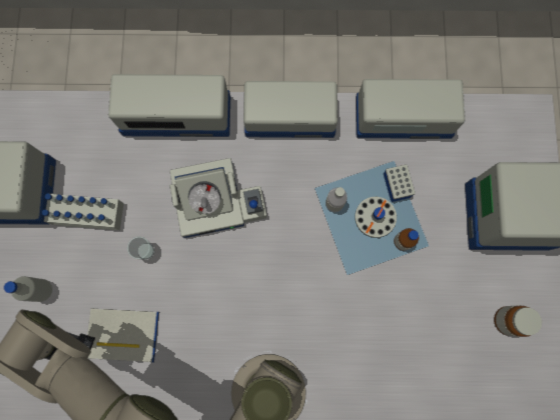

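View pics/wrist0.png

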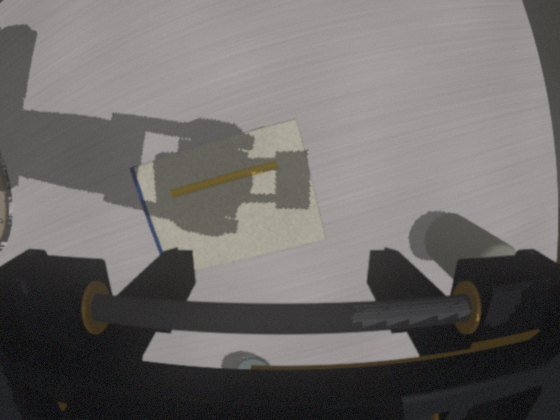

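```bash
cat > h.py <<'E'
from bench import *
import cv2, numpy as np
from scipy.spatial.transform import Rotation as Ro
from scipy.optimize import least_squares
W,H=560,420
def f(c): return H/2/np.tan(np.radians(c['fovy'])/2)
CAL={n:get_calibration(n) for n in ("side","top","wrist")}
def proj(n,X,T=None):
    c=CAL[n]; X=np.atleast_2d(np.asarray(X,float))
    if n!="wrist":
        P=X@c['R'].T+c['t']; return np.c_[c['cx']+f(c)*P[:,0]/P[:,2], c['cy']+f(c)*P[:,1]/P[:,2]]
    p,R=T; Xt=(X-p)@R   # tool coords
    he=c['hand_eye']; P=(Xt-he[:3,3])@he[:3,:3]
    r=np.hypot(P[:,0],P[:,1]); th=np.arctan2(r,P[:,2]); s=f(c)*th/np.maximum(r,1e-9)
    return np.c_[c['cx']+s*P[:,0], c['cy']+s*P[:,1]]
def ray(n,uv,T=None):
    c=CAL[n]; uv=np.atleast_2d(np.asarray(uv,float)); d=(uv-[c['cx'],c['cy']])/f(c)
    if n!="wrist":
        D=np.c_[d,np.ones(len(d))]@c['R']; o=-c['R'].T@c['t']
    else:
        p,R=T; r=np.hypot(d[:,0],d[:,1]); s=np.where(r>1e-9,np.sin(r)/np.maximum(r,1e-9),1)
        D=np.c_[d*s[:,None],np.cos(r)]; he=c['hand_eye']
        D=D@he[:3,:3].T@R.T; o=R@he[:3,3]+p
    return o,D/np.linalg.norm(D,axis=1)[:,None]
def onz(n,uv,z,T=None):
    o,D=ray(n,uv,T); return o+D*((z-o[2])/D[:,2])[:,None]
def pose():
    o=get_obs(); return np.array(o['tool_pos']),Ro.from_rotvec(o['tool_rot']).as_matrix()
def tri(rays):
    A=0;b=0
    for o,d in rays:
        M=np.eye(3)-np.outer(d,d); A=A+M; b=b+M@o
    X=np.linalg.solve(A,b); return X,[np.linalg.norm(np.cross(X-o,d)) for o,d in rays]
def show(name,im,pts=(),scale=None,crop=None):
    im=im.copy()
    for p in pts: cv2.circle(im,tuple(int(round(v)) for v in p),2,(0,255,0),-1)
    if crop: x,y,w,h=crop; im=im[y:y+h,x:x+w]
    if scale: im=cv2.resize(im,None,fx=scale,fy=scale,interpolation=cv2.INTER_CUBIC)
    cv2.imwrite(f"pics/{name}.png",im)
E
python3 - <<'E'
from h import *
import pickle
R={}
p,Rm=pose(); print(np.round(Rm,3))
for c in ("top","side"):
    camera(c)
    for t in ("rotor","rotor_knob","drive","lock_tip","seat","pad","bottle","flask","tipbox","beaker"):
        r=cut_out(c,t)
        for q in r[:2]:
            m=q['pixels']; ys,xs=np.nonzero(m)
            print(c,t,round(q['p'],2),q['extent'],m.sum(),(xs.mean().round(1),ys.mean().round(1)) if len(xs) else None)
        R[c,t]=r
pickle.dump(R,open("r0.pkl","wb")); print(get_obs()['clock'])
E
```

```text
[[ 0.955 -0.001  0.297]
 [-0.297 -0.001  0.955]
 [-0.    -1.    -0.001]]
top rotor 0.83 [356.5, 196.0, 40.2, 40.8] 1277 (np.float64(375.2), np.float64(216.5))
top rotor 0.66 [173.3, 165.1, 61.6, 54.5] 2258 (np.float64(203.0), np.float64(193.1))
top rotor_knob 0.56 [355.9, 197.4, 39.8, 43.9] 1413 (np.float64(374.3), np.float64(216.6))
top drive 0.97 [169.0, 159.2, 100.3, 77.5] 5275 (np.float64(212.4), np.float64(198.7))
top drive 0.5 [355.8, 200.3, 41.1, 41.0] 1308 (np.float64(374.9), np.float64(216.8))
top lock_tip 0.65 [167.5, 158.2, 99.8, 78.3] 5209 (np.float64(212.1), np.float64(198.7))
top lock_tip 0.43 [247.0, 201.2, 7.6, 8.2] 60 (np.float64(252.5), np.float64(204.0))
top seat 0.88 [173.7, 164.0, 61.7, 56.8] 2276 (np.float64(203.2), np.float64(193.0))
top seat 0.56 [351.8, 199.6, 41.7, 37.4] 1333 (np.float64(374.9), np.float64(216.8))
top pad 0.97 [314.7, 162.0, 113.7, 112.1] 5100 (np.float64(366.0), np.float64(221.1))
top bottle 0.79 [322.9, 186.1, 24.4, 26.8] 435 (np.float64(335.6), np.float64(198.5))
top flask 0.85 [391.5, 226.7, 29.9, 22.7] 436 (np.float64(405.9), np.float64
[... 704 characters left out ...]
4))
side seat 0.85 [238.8, 144.9, 54.6, 44.9] 1383 (np.float64(263.0), np.float64(167.8))
side pad 0.87 [281.1, 247.3, 118.7, 114.5] 5460 (np.float64(341.6), np.float64(299.9))
side pad 0.49 [340.6, 294.1, 25.6, 48.4] 954 (np.float64(353.7), np.float64(319.6))
side bottle 0.67 [325.7, 214.2, 21.0, 51.1] 836 (np.float64(334.9), np.float64(241.7))
side flask 0.62 [339.4, 296.1, 27.2, 48.4] 904 (np.float64(353.5), np.float64(320.3))
side tipbox 0.77 [381.1, 265.4, 43.5, 46.1] 1239 (np.float64(400.0), np.float64(288.5))
side tipbox 0.7 [328.5, 272.5, 47.8, 38.3] 1376 (np.float64(350.4), np.float64(289.8))
side beaker 0.78 [190.1, 156.7, 16.4, 25.0] 444 (np.float64(198.4), np.float64(167.3))
1.25
```

Run:
```python
from h import *
t=cv2.imread("pics/top0.png"); s=cv2.imread("pics/side0.png")
show("topA",t,crop=(160,150,120,100),scale=6)
show("sideA",s,crop=(215,135,100,90),scale=6)
show("topB",t,crop=(310,150,130,100),scale=6)
show("sideB",s,crop=(300,210,130,140),scale=4)
```

```text
(no output)
```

View pics/topA.png

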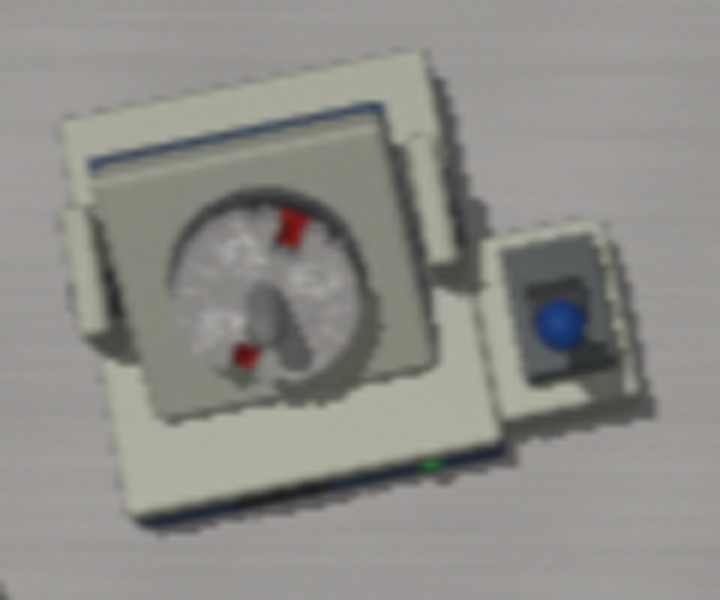

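View pics/sideA.png

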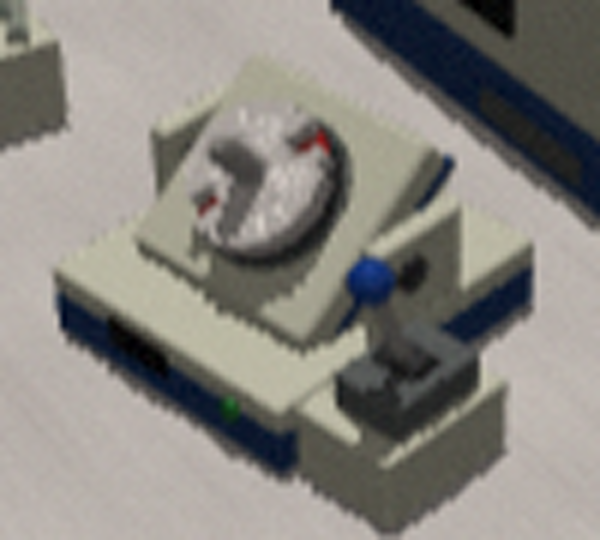

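View pics/topB.png

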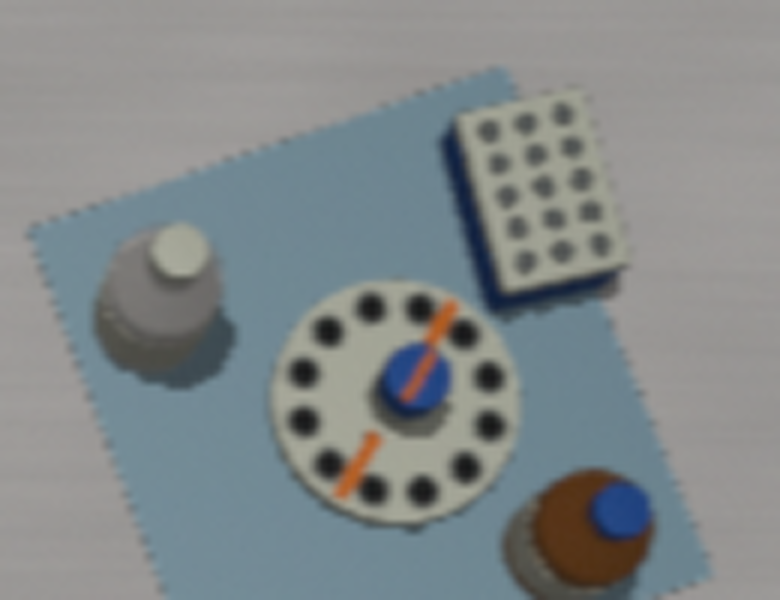

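View pics/sideB.png

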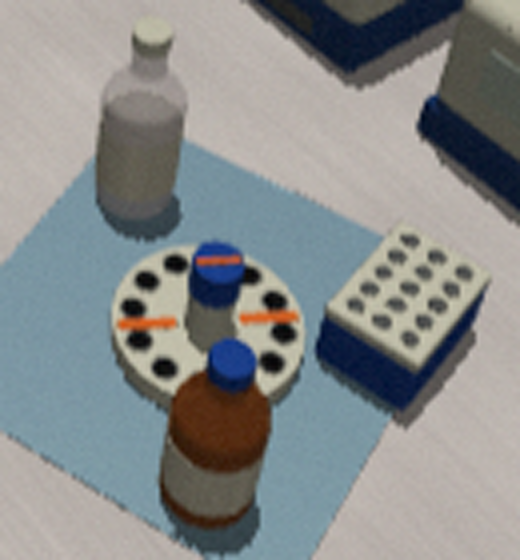

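Run:
```python
from h import *
def tA(p): return np.array(p)/6+[160,150]
def sA(p): return np.array(p)/6+[215,135]
def tB(p): return np.array(p)/6+[310,150]
def sB(p): return np.array(p)/4+[300,210]
# rotor
print("plate top centre", onz("top",tB((396,401)),23), onz("side",sB((208,322)),23))
print("knob top", onz("top",tB((418,377)),89), onz("side",sB((219,258)),89), tri([(lambda o,d:(o,d[0]))(*ray("top",tB((418,377)))),(lambda o,d:(o,d[0]))(*ray("side",sB((219,258))))]))
a=onz("top",tB((343,495)),23)[0]; b=onz("top",tB((452,302)),23)[0]
print("stripe",a,b,np.degrees(np.arctan2(*(b-a)[1::-1])))
# drive
C=np.array([tA(p) for p in ((62,120),(425,52),(503,447),(135,515))])
Q=onz("top",C,50); print(Q.round(1)); print("sizes",[np.linalg.norm(Q[i]-Q[(i+1)%4]).round(1) for i in range(4)],"centre",Q.mean(0))
ux=(Q[0]+Q[1]-Q[2]-Q[3]); print("yaw",np.degrees(np.arctan2(ux[1],ux[0])), "yaw2",np.degrees(np.arctan2(-(Q[0]-Q[1])[0],(Q[0]-Q[1])[1])))
Cs=np.array([sA(p) for p in ((55,272),(295,412),(300,435))]); print(onz("side",Cs,50))
r=lambda n,p:(lambda o,d:(o,d[0]))(*ray(n,p))
print("ball",tri([r("top",tA((560,322))),r("side",sA((371,280)))]))
print("posttip",tri([r("top",tA((264,297))),r("side",sA((225,155)))]))
print("key1",tri([r("top",tA((293,227))),r("side",sA((318,140)))]))
print("key2",tri([r("top",tA((246,355))),r("side",sA((206,208)))]))
for n,t in (("bottle top",((180,250),170+3)),("flask",((622,508),145+3))): print(n,onz("top",tB(t[0]),t[1]))
print("tipbox",onz("top",np.array([tB(p) for p in((455,118),(580,92),(628,262),(503,292))]),60))
print("beaker", onz("top",np.array([(146,251)]),90),onz("top",np.array([(137,246)]),0))
```

```text
plate top centre [[ 539.74734269 -335.55318183   23.        ]] [[ 539.02566878 -340.38052195   23.        ]]
knob top [[ 539.83465898 -335.10447809   89.        ]] [[ 541.13755074 -337.60115379   89.        ]] (array([ 541.25482653, -336.1302876 ,   86.97150644]), [np.float64(1.1651128085892195), np.float64(1.1651128085892124)])
stripe [ 489.00940537 -306.28449847   23.        ] [ 593.82856961 -366.84649069   23.        ] -30.018288922951054
[[681.1 322.   50. ]
 [720.4 129.6  50. ]
 [506.6  83.   50. ]
 [469.  273.4  50. ]]
sizes [np.float64(196.4), np.float64(218.9), np.float64(194.1), np.float64(217.6)] centre [594.29697622 202.01468324  50.        ]
yaw 12.60850143638883 yaw2 11.534683357140949
[[466.05133078 263.83805618  50.        ]
 [517.0831936   74.00580936  50.        ]
 [509.14005635  56.26004204  50.        ]]
ball (array([553.54780202,  49.18206527, 143.49123027]), [np.float64(0.012355579360085732), np.float64(0.01235557936034578)])
posttip (array([560.38869828, 199.74438426, 136.22204399]), [np.float64(6.5086989937468385), np.float64(6.508698993746826)])
key1 (array([604.19472825, 183.61120712, 135.85786771]), [np.float64(1.6871806464899168), np.float64(1.6871806464895873)])
key2 (array([544.7689362 , 211.78742693,  95.88520288]), [np.float64(0.34125906691974955), np.float64(0.34125906691967256)])
bottle top [[ 585.31180466 -205.16105214  173.        ]]
flask [[ 464.07870133 -421.38742099  148.        ]]
tipbox [[ 685.16633122 -363.95276721   60.        ]
 [ 699.9708431  -430.43293442   60.        ]
 [ 607.84784064 -452.0485372    60.        ]
 [ 591.19453344 -386.18937696   60.        ]]
beaker [[415.8136153  373.99250839  90.        ]] [[442.25728021 427.41974112   0.        ]]
```

Request:
send_rows(targets=[31.5,-25.2,1.7,0,0,0,88,31.5,-25.2,1.7,0,0,0,88,31.5,-25.2,1.7,0,0,0,88,31.5,-25.2,1.7,0,0,0,88,31.5,-25.2,1.7,0,0,0,88,31.5,-25.2,1.7,0,0,0,88,31.5,-25.2,1.7,0,0,0,88,31.5,-25.2,1.7,0,0,0,88])

```text
clock: 2.05
tool_pos: [416.6, 322.3, 252.6]
tool_rot: [-1.558, 0.237, -0.237]
contact_force: [0.1, 0.7, 0.4]
opening: 87.7
```

Request:
send_rows(targets=[31.5,-25.2,1.7,0,0,0,88,31.5,-25.2,1.7,0,0,0,88,31.5,-25.2,1.7,0,0,0,88,31.5,-25.2,1.7,0,0,0,88,31.5,-25.2,1.7,0,0,0,88,0,0,0,0,0,0,88,0,0,0,0,0,0,88])

```text
clock: 2.75
tool_pos: [573.1, 197.2, 260.4]
tool_rot: [-1.558, 0.238, -0.237]
contact_force: [1.2, 1.1, -0.3]
opening: 88.0
```

Run:
```python
from h import *
import pickle
T=pose(); im=camera("wrist"); print(np.round(T[0],1),np.round(get_obs()['qpos'],3),get_obs()['clock']); pickle.dump((T,im),open("w1.pkl","wb")); show("w1",im,scale=1.4)
```

```text
[573.1 197.2 260.4] [ 0.137  0.468  1.09   0.     1.584 -1.132] 2.8
```

View pics/w1.png

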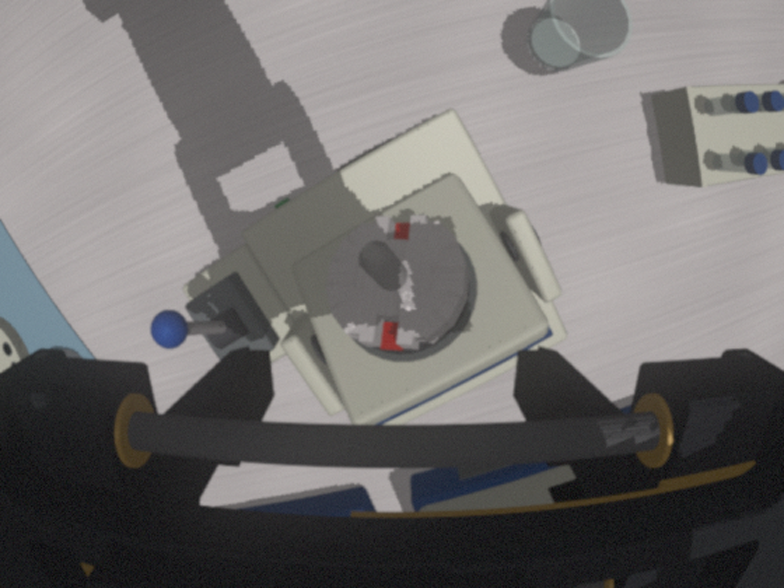

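Run:
```python
from h import *
im=cv2.imread("pics/w1.png"); 
import pickle
T,im=pickle.load(open("w1.pkl","rb"))
im=np.clip(im.astype(float)*1.6,0,255).astype(np.uint8)
show("w1z",im,crop=(100,70,310,235),scale=2.5)
```

```text
(no output)
```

View pics/w1z.png

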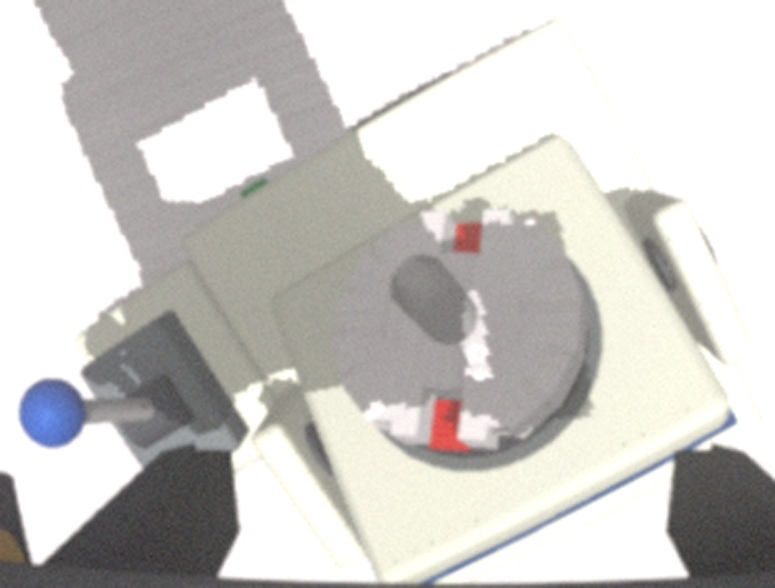

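```bash
cat > model.py <<'E'
from h import *
def Rz(a): return Ro.from_euler('z',a).as_matrix()
def frame(p):
    x,y,yaw,t=p[:4]; R=Rz(yaw); n=R@[-np.sin(t),0,np.cos(t)]; ux=R@[np.cos(t),0,np.sin(t)]; uy=R@[0,1,0]
    ax=np.array([x,y,85.])+R@[p[6],0,0]
    return R,ax,ax+50*n,np.c_[ux,uy,n]
def pts(p):
    x,y,yaw,t,lean,key,_=p; R,ax,seat,S=frame(p); o=np.array([x,y,0])
    d={}
    for i,sx in (("b",1),("f",-1)):
        for j,sy in (("l",1),("r",-1)):
            d["base"+i+j]=o+R@[110*sx,100*sy,50]
            d["head"+i+j]=seat+S@[70*sx,75*sy,-30]
    d["ball"]=o+R@[-50+80*np.sin(lean),-142,72+80*np.cos(lean)]
    d["tip"]=seat+S@[0,0,42]
    k=np.array([np.cos(key),np.sin(key),0])
    d["k1"]=seat+S@(k*36+[0,0,-15]); d["k2"]=seat+S@(-k*36+[0,0,-15])
    d["seat"]=seat
    return d
E
cat > fit1.py <<'E'
from model import *
import pickle
T,im=pickle.load(open("w1.pkl","rb"))
z=lambda p:np.array(p)/2.5+[100,70]
tA=lambda p:np.array(p)/6+[160,150]
sA=lambda p:np.array(p)/6+[215,135]
obs=[("wrist","basefl",z((558,20)),1),("wrist","basefr",z((184,240)),1),("wrist","headfl",z((565,137)),1),("wrist","headfr",z((275,298)),1),("wrist","headbl",z((728,405)),1),("wrist","headbr",z((385,575)),1),
("wrist","ball",z((53,412)),1),("wrist","tip",z((414,282)),1),
("top","basebl",tA((62,120)),1),("top","basebr",tA((425,52)),1),("top","basefr",tA((503,447)),1),("top","basefl",tA((132,515)),1),("top","headbl",tA((90,175)),1),("top","headbr",tA((383,120)),1),("top","headfr",tA((435,360)),1),("top","headfl",tA((165,420)),1),("top","ball",tA((560,322)),1),("top","k1",tA((293,227)),1),("top","k2",tA((246,355)),1),
("side","ball",sA((371,280)),1),("side","headbl",sA((258,58)),1),("side","headbr",sA((440,155)),1),("side","headfr",sA((302,338)),1),("side","headfl",sA((140,235)),1),("side","basefl",sA((55,272)),1),("side","k1",sA((318,140)),1),("side","k2",sA((206,208)),1)]
def res(p,raw=False):
    d=pts(p); r=[]
    for n,k,uv,w in obs: 
        s=1.0 if n=="wrist" else 1.6
        r.append((proj(n,d[k],T)[0]-uv)*s)
    if raw: return r
    return np.r_[np.concatenate(r),p[6]/5]
p0=[594,202,0.21,0.49,-0.3,-0.54,0]
s=least_squares(res,p0,loss="soft_l1",f_scale=2)
if __name__=="__main__":
    p=s.x; print(p[:2],np.degrees(p[2:6]),p[4],p[6])
    for (n,k,uv,w),r in zip(obs,res(p,True)): print(n,k,r.round(1))
    d=pts(p); print({k:v.round(1) for k,v in d.items()})
    C=np.linalg.inv(s.jac.T@s.jac); print("sd",np.sqrt(np.diag(C))*2)
    for n,img in (("wrist",im),):
        R,ax,seat,S=frame(p); th=np.linspace(0,2*np.pi,40)
        c=[seat+S@[46*np.cos(a),46*np.sin(a),0] for a in th]
        show("w1fit",np.clip(im*1.5,0,255).astype(np.uint8),list(proj(n,c,T))+[proj(n,v,T)[0] for v in d.values()],crop=(100,70,310,235),scale=2.5)
E
python3 fit1.py
```

```text
[597.75383185 203.55740369] [ 12.18801352  37.58935392 -19.54425375 -31.25180274] -0.3411115777664808 2.5032246123048876
wrist basefl [ 0.6 -2.6]
wrist basefr [-3.9 -0.2]
wrist headfl [-1.1 -3.3]
wrist headfr [-4.2  0.3]
wrist headbl [3.2 1.7]
wrist headbr [-3.6  7.7]
wrist ball [-0.2 -0.2]
wrist tip [-1.  -2.3]
top basebl [-1.2 -1.5]
top basebr [ 0.4 -2.9]
top basefr [ 0.3 -2.4]
top basefl [-1.6 -0.1]
top headbl [-0.5 -0. ]
top headbr [ 0.1 -1. ]
top headfr [1.2 0.5]
top headfl [-2.4 -0.2]
top ball [0.2 0. ]
top k1 [-0.8 -1.8]
top k2 [-0.2 -3.1]
side ball [-0.2 -1.2]
side headbl [-0.9 -5.3]
side headbr [-1.3 -5.6]
side headfr [0.3 0.3]
side headfl [-2.6 -0.9]
side basefl [-1.7 -3.7]
side k1 [-0.3  0.8]
side k2 [ 2.6 -0.6]
{'basebl': array([684.2, 324.5,  50. ]), 'headbl': array([626.7, 286.5, 143.5]), 'basebr': array([726.4, 129. ,  50. ]), 'headbr': array([658.3, 139.9, 143.5]), 'basefl': array([469.1, 278.1,  50. ]), 'headfl': array([518.2, 263.1,  58.1]), 'basefr': array([511.3,  82.6,  50. ]), 'headfr': array([549.9, 116.5,  58.1]), 'ball': array([552.7,  48.6, 147.4]), 'tip': array([545.3, 192.2, 157.9]), 'k1': array([607.1, 186.5, 131.5]), 'k2': array([551.6, 212.7,  94. ]), 'seat': array([570.4, 197.6, 124.6])}
sd [1.6087654  0.90344612 0.00794421 0.02826216 0.0318043  0.06634501
 2.0769312 ]
```

View pics/w1fit.png

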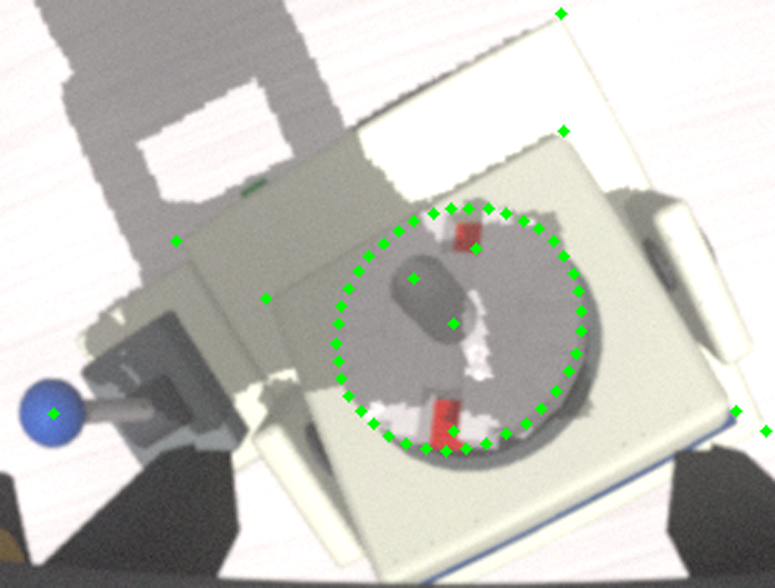

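Request:
send_rows(targets=[-17.2,-3.4,-5,1.52,-7.04,0,88,-17.2,-3.4,-5,1.52,-7.04,0,88,-17.2,-3.4,-5,1.52,-7.04,0,88,-17.2,-3.4,-5,1.52,-7.04,0,88,-17.2,-3.4,-5,1.52,-7.04,0,88,0,0,0,0,0,0,88,0,0,0,0,0,0,88])

```text
clock: 3.5
tool_pos: [485.9, 181.4, 236.4]
tool_rot: [-1.286, -0.227, -0.668]
contact_force: [0.6, 0.1, 0.6]
opening: 87.9
```

Run:
```python
from h import *
import pickle
T=pose(); im=camera("wrist"); print(np.round(T[0],1),np.round(T[1],3),np.round(get_obs()['qpos'],3),get_obs()['clock']); pickle.dump((T,im),open("w2.pkl","wb")); 
im=np.clip(im.astype(float)*1.6,0,255).astype(np.uint8)
show("w2",im,scale=1.4)
```

```text
[485.9 181.4 236.4] [[ 0.793  0.574  0.204]
 [-0.331  0.125  0.935]
 [ 0.512 -0.809  0.29 ]] [ 0.093  0.125  1.82   0.131  0.575 -1.264] 3.55
```

View pics/w2.png

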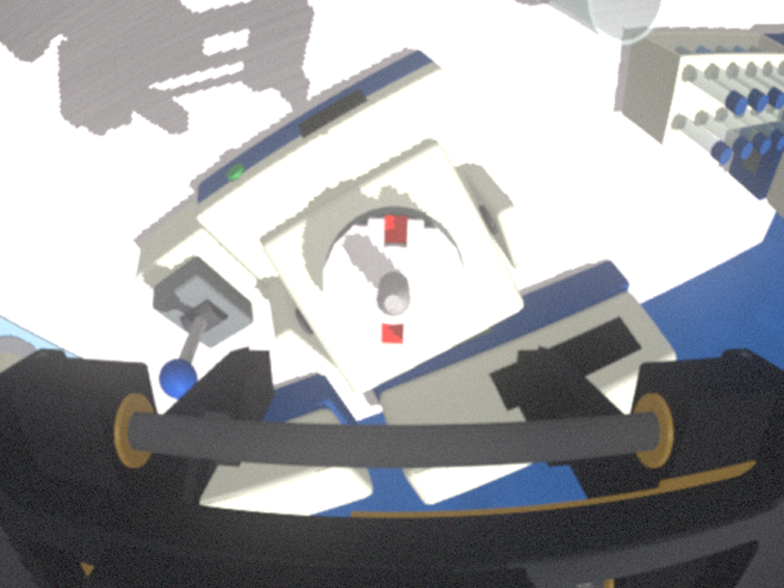

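Run:
```python
from h import *
import pickle
T,im=pickle.load(open("w2.pkl","rb"))
show("w2z",im,crop=(95,30,290,240),scale=2.7)
show("w2y",im,crop=(200,120,200,160),scale=4)
```

```text
(no output)
```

View pics/w2z.png

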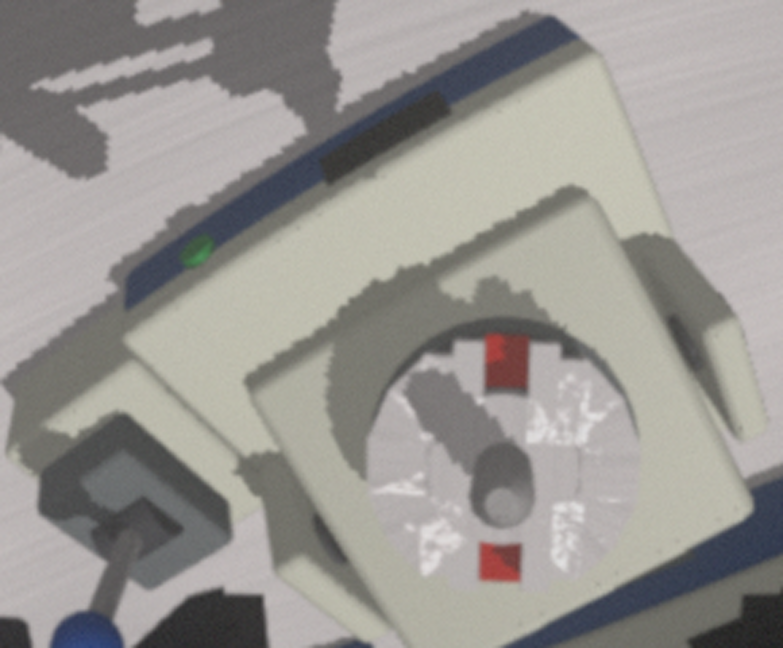

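View pics/w2y.png

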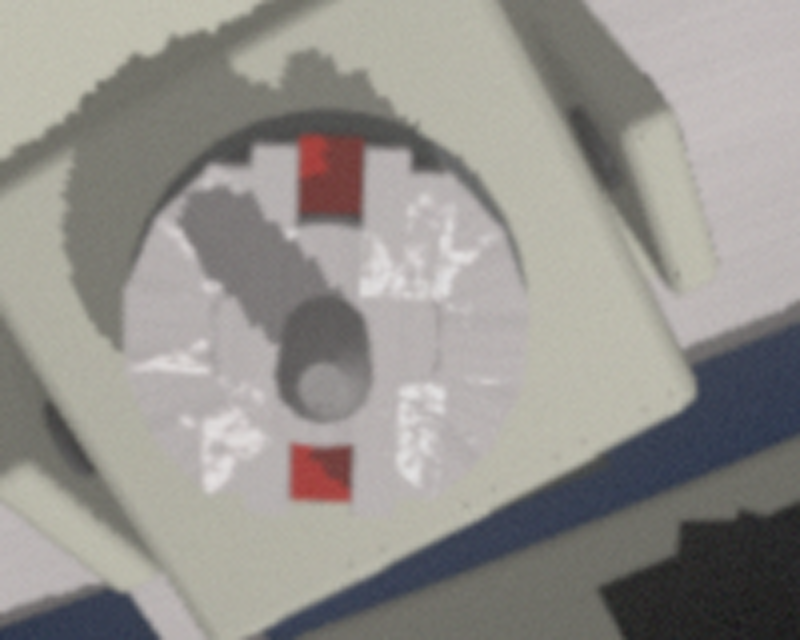

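```bash
cat > fit2.py <<'E'
from model import *
import model, pickle
T1,im1=pickle.load(open("w1.pkl","rb")); T2,im2=pickle.load(open("w2.pkl","rb"))
z=lambda p:np.array(p)/2.5+[100,70]
a=lambda p:np.array(p)/2.7+[95,30]
y=lambda p:np.array(p)/4+[200,120]
tA=lambda p:np.array(p)/6+[160,150]
sA=lambda p:np.array(p)/6+[215,135]
obs=[("1","basefl",z((558,20)),.4),("1","basefr",z((184,240)),.4),("1","headfl",z((565,137)),.4),("1","headfr",z((275,298)),.4),("1","headbl",z((728,405)),.4),
("1","ball",z((53,412)),1),("1","tip",z((414,282)),1),
("2","basefl",a((598,52)),.4),("2","basefr",a((125,342)),.4),("2","headfl",a((590,195)),.4),("2","headfr",a((247,385)),.4),("2","headbl",a((750,510)),.4),("2","ball",a((88,645)),1),("2","tip",y((326,388)),1),
("top","ball",tA((560,322)),1),("side","ball",sA((371,280)),1),
("top","basebl",tA((62,120)),.5),("top","basebr",tA((425,52)),.5),("top","basefr",tA((503,447)),.5),("top","basefl",tA((132,515)),.5)]
def pr(n,X): return proj("wrist",X,T1 if n=="1" else T2) if n in "12" else proj(n,X)
def pts2(p):
    d=pts(p[:7]); b=p[7]; R,ax,seat,S=frame(p); o=np.array([p[0],p[1],0])
    for i,sx in (("b",1),("f",-1)):
        for j,sy in (("l",1),("r",-1)):
            d["base"+i+j]=o+R@[(110-b)*sx,(100-b)*sy,50]
            d["head"+i+j]=seat+S@[(70-b)*sx,(75-b)*sy,-30]
    return d
th=np.linspace(0,2*np.pi,181)
def circ(p,r=46,h=0):
    R,ax,seat,S=frame(p); return seat+np.c_[r*np.cos(th),r*np.sin(th),0*th+h]@S.T
def res(p,raw=False):
    d=pts2(p); r=[]; lab=[]
    for n,k,uv,w in obs: r+=list((pr(n,d[k])[0]-uv)*w); lab+=[n+k+"u",n+k+"v"]
    c=pr("2",circ(p)); c1=pr("1",circ(p))
    r+=[c[:,0].min()-230.5,c[:,0].max()-332,c[:,1].max()-248.75, c1[:,0].min()-233.2,c1[:,0].max()-333.2]; lab+=["c2l","c2r","c2b","c1l","c1r"]
    r+=[pr("2",d["k1"])[0,0]-y((321,0))[0],pr("2",d["k2"])[0,0]-y((331,0))[0]]; lab+=["k1","k2"]
    if raw: return lab,r
    return np.r_[r,p[6]/3,(p[7]-3)/3]
s=least_squares(res,[597,203,0.21,0.6,-0.34,-0.54,0,3],loss="soft_l1",f_scale=1.5)
P=s.x
if __name__=="__main__":
    p=P; print(p[:2],np.degrees(p[2:6]),p[4],p[6:])
    for l,r in zip(*res(p,True)): print(l,round(r,1),end="; ")
    d=pts2(p); print({k:v.round(1) for k,v in d.items()})
    C=np.linalg.inv(s.jac.T@s.jac); print("sd",(np.sqrt(np.diag(C))*1.5).round(3)); print(frame(p)[3].round(4)); 
    for nm,n,im,cr,sc in (("w1f","1",im1,(100,70,310,235),2.5),("w2f","2",im2,(95,30,290,240),2.7)):
        show(nm,im,list(pr(n,circ(p)))[::3]+list(pr(n,circ(p,5,42)))[::12]+[pr(n,v)[0] for v in d.values()],crop=cr,scale=sc)
    pickle.dump(P,open("P.pkl","wb"))
E
python3 fit2.py
```

```text
[597.63067818 203.95555638] [ 12.14689538  36.50889877 -19.4979531  -31.24156938] -0.3403034789988951 [1.57456062 2.57747487]
1baseflu 0.0; 1baseflv 0.0; 1basefru -0.4; 1basefrv 0.0; 1headflu -0.9; 1headflv -0.8; 1headfru -1.0; 1headfrv -0.1; 1headblu -0.2; 1headblv 0.1; 1ballu -0.2; 1ballv -0.6; 1tipu -0.5; 1tipv -2.1; 2baseflu -0.0; 2baseflv 0.7; 2basefru 0.0; 2basefrv -0.3; 2headflu -0.2; 2headflv 0.1; 2headfru 0.1; 2headfrv 1.2; 2headblu 0.4; 2headblv 0.4; 2ballu 0.0; 2ballv 0.8; 2tipu 0.2; 2tipv 0.5; topballu -0.0; topballv 0.1; sideballu -0.3; sideballv -0.8; topbaseblu 0.0; topbaseblv -0.2; topbasebru -0.3; topbasebrv -0.4; topbasefru -0.5; topbasefrv -1.0; topbaseflu -0.2; topbaseflv -0.5; c2l 1.0; c2r -0.1; c2b 3.1; c1l 0.7; c1r -0.7; k1 0.3; k2 0.3; {'basebl': array([682.1, 321.8,  50. ]), 'headbl': array([625.3, 284. , 141.2]), 'basebr': array([723.1, 131.3,  50. ]), 'headbr': array([655.8, 142.4, 141.2]), 'basefl': array([472.1, 276.6,  50. ]), 'headfl': array([519.3, 261.2,  61. ]), 'basefr': array([513.1,  86.1,  50. ]), 'headfr': array([549.8, 119.6,  61. ]), 'ball': array([552.5,  49. , 147.4]), 'tip': array([545.7, 192.8, 158.9]), 'k1': array([606.9, 186.9, 131.4]), 'k2': array([550.7, 213. ,  94.8]), 'seat': array([570.1, 198. , 125.2])}
sd [1.929 0.748 0.011 0.019 0.032 0.03  2.182 1.014]
[[ 0.7858 -0.2104 -0.5816]
 [ 0.1691  0.9776 -0.1252]
 [ 0.5949  0.      0.8038]]
```

View pics/w2f.png

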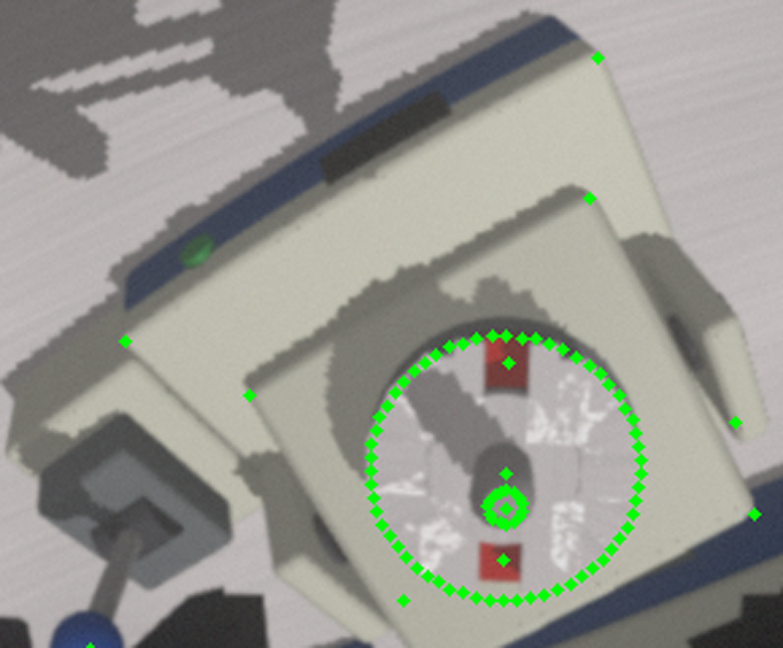

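View pics/w1f.png

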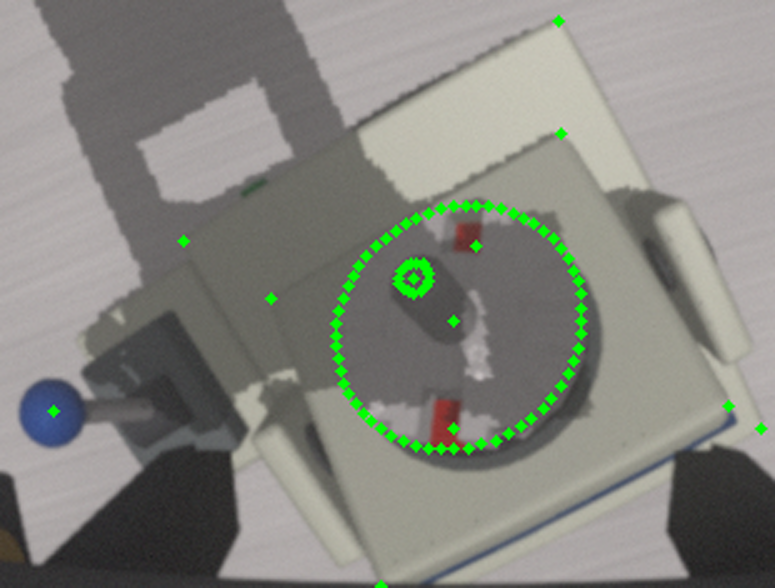

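```bash
cat > mv.py <<'E'
from h import *
def plan(p,Rt,nmin=1,step=48,ang=8.4):
    T=pose(); d=np.array(p)-T[0]; rv=Ro.from_matrix(Rt@T[1].T).as_rotvec(degrees=True)
    n=max(nmin,int(np.ceil(max(np.linalg.norm(d)/step,np.linalg.norm(rv)/ang))))
    print("from",T[0].round(1),"d",d.round(1),"rv",rv.round(2),"rows",n,"per row",(d/n).round(2),(rv/n).round(3))
def down(yaw):
    c,s=np.cos(yaw),np.sin(yaw); return np.c_[[s,-c,0],[0,0,-1],[c,s,0]]
E
python3 - <<'E'
from mv import *
tB=lambda p: np.array(p)/6+[310,150]
sB=lambda p: np.array(p)/4+[300,210]
r=lambda n,p:(lambda o,d:(o,d[0]))(*ray(n,p))
print("bottle cap",tri([r("top",tB((180,250))),r("side",sB((152,32)))]))
print("flask cap",tri([r("top",tB((622,508))),r("side",sB((232,358)))]))
plan([540,-336,250],down(np.radians(-30)))
E
```

```text
bottle cap (array([ 586.96653973, -205.94298857,  166.18055766]), [np.float64(0.030341754917274102), np.float64(0.030341754917403357)])
flask cap (array([ 465.07332064, -422.94810845,  142.02038454]), [np.float64(0.0807836678612908), np.float64(0.08078366786131375)])
from [487.3 181.3 237.1] d [  52.7 -517.3   12.9] rv [ 26.05  32.01 -98.95] rows 13 per row [  4.05 -39.79   0.99] [ 2.004  2.462 -7.612]
```

Request:
send_rows(targets=[4,-39.8,1,2.0,2.46,-7.61,88,4,-39.8,1,2.0,2.46,-7.61,88,4,-39.8,1,2.0,2.46,-7.61,88,4,-39.8,1,2.0,2.46,-7.61,88,4,-39.8,1,2.0,2.46,-7.61,88,4,-39.8,1,2.0,2.46,-7.61,88,4,-39.8,1,2.0,2.46,-7.61,88,4,-39.8,1,2.0,2.46,-7.61,88])

```text
clock: 4.35
tool_pos: [520.3, -139.9, 245.1]
tool_rot: [-1.165, 0.873, -1.293]
contact_force: [0.1, 1.2, 0.5]
opening: 88.0
```

Request:
send_rows(targets=[4,-39.8,1,2.0,2.46,-7.61,88,4,-39.8,1,2.0,2.46,-7.61,88,4,-39.8,1,2.0,2.46,-7.61,88,4,-39.8,1,2.0,2.46,-7.61,88,4,-39.8,1,2.0,2.46,-7.61,88,0,0,0,0,0,0,88,0,0,0,0,0,0,88])

```text
clock: 5.05
tool_pos: [539.9, -337.9, 248.5]
tool_rot: [-0.914, 1.585, -1.583]
contact_force: [0.1, 0.6, -0.3]
opening: 88.2
```

Run:
```python
from mv import *
import pickle
plan([540,-336,250],down(np.radians(-30)))
T=pose(); im=camera("wrist"); print(np.round(T[0],1),np.round(get_obs()['qpos'],3),get_obs()['clock']); pickle.dump((T,im),open("w3.pkl","wb")); 
pts=proj("wrist",[[540,-336,89],[540,-336,23]],T); print(pts)
show("w3",im,pts,scale=1.4)
show("w3z",im,crop=(180,130,200,160),scale=4)
```

```text
from [ 539.9 -337.9  248.5] d [0.1 1.9 1.5] rv [-0.03 -0.04  0.02] rows 1 per row [0.15 1.87 1.47] [-0.035 -0.036  0.025]
[ 539.9 -337.9  248.5] [-0.744  0.531  1.015  0.     1.597 -0.221] 5.1
[[279.56451398 194.1256925 ]
 [279.82569204 181.9772126 ]]
```

View pics/w3.png

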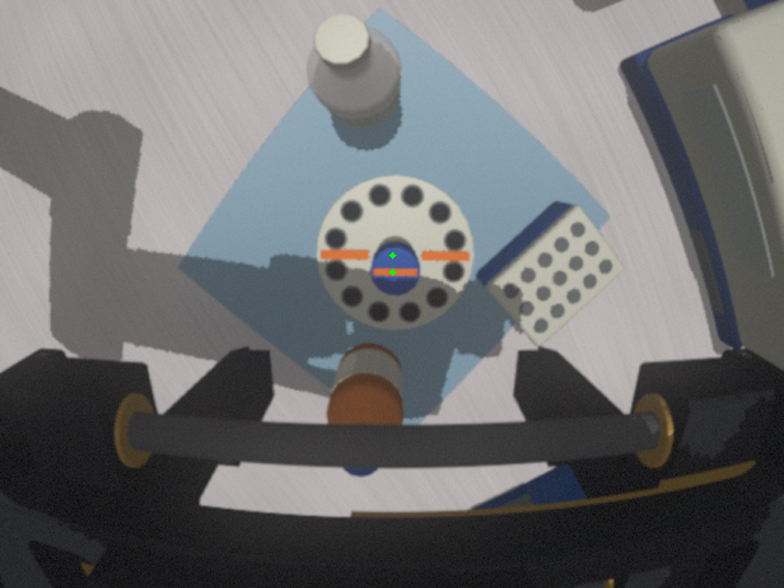

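View pics/w3z.png

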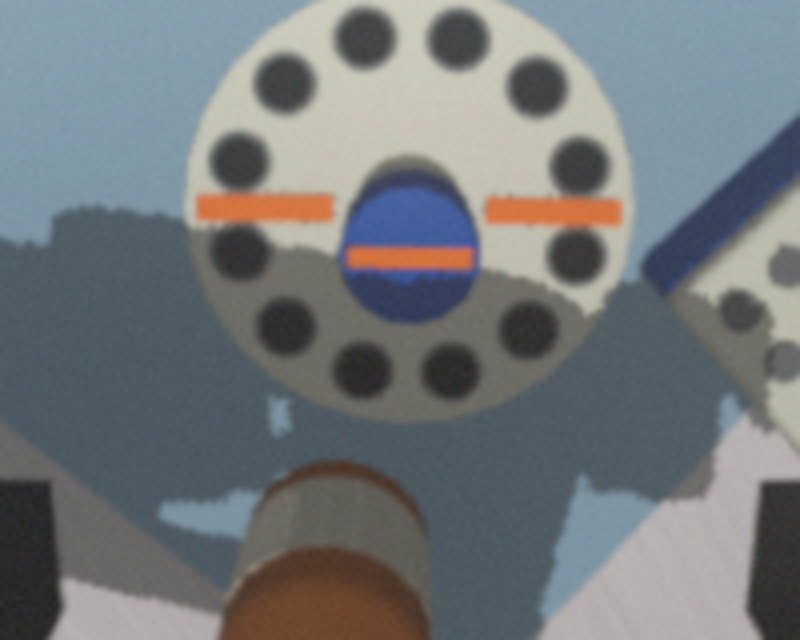

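Run:
```python
from mv import *
import pickle
T,im=pickle.load(open("w3.pkl","rb"))
q=lambda p:np.array(p)/4+[180,130]
print(onz("wrist",[q((409,257.5))],89,T), onz("wrist",[q((409.5,209.5))],23,T))
a,b=onz("wrist",[q((197,207)),q((621,212))],23,T); print(np.linalg.norm(a-b),np.degrees(np.arctan2(*(b-a)[1::-1])))
# outline centre
print(onz("wrist",[q(((186+634)/2,0*1+(204)))],18,T))
plan([541.8,-337,58],down(np.radians(-30)))
```

```text
[[ 542.11570161 -337.50656126   89.        ]] [[ 542.32711658 -337.887342     23.        ]]
124.15228817336875 -30.682807810313154
[[ 542.83979615 -337.33074094   18.        ]]
from [ 539.7 -336.7  249. ] d [   2.1   -0.3 -191. ] rv [-0.03 -0.02 -0.05] rows 4 per row [  0.53  -0.07 -47.75] [-0.007 -0.005 -0.012]
```

Request:
send_rows(targets=[2.4,-0.6,-45,0,0,-0.7,80,0,0,-45,0,0,0,70,0,0,-40,0,0,0,65,0,0,-35,0,0,0,60,0,0,-28.5,0,0,0,60,0,0,0,0,0,0,60,0,0,0,0,0,0,60])

```text
clock: 5.8
tool_pos: [542.1, -337.0, 56.8]
tool_rot: [-0.907, 1.591, -1.591]
contact_force: [-0.5, -1.0, 0.5]
opening: 60.3
```

Run:
```python
from mv import *
import pickle
o=get_obs(); print(np.round(o['tool_pos'],1),np.round(o['contact_force'],1),o['opening'],o['clock'])
show("w4",camera("wrist"),scale=1.4)
```

```text
[ 542.1 -337.    56.8] [-0.5 -1.   0.5] 60.25127921762768 5.8
```

View pics/w4.png

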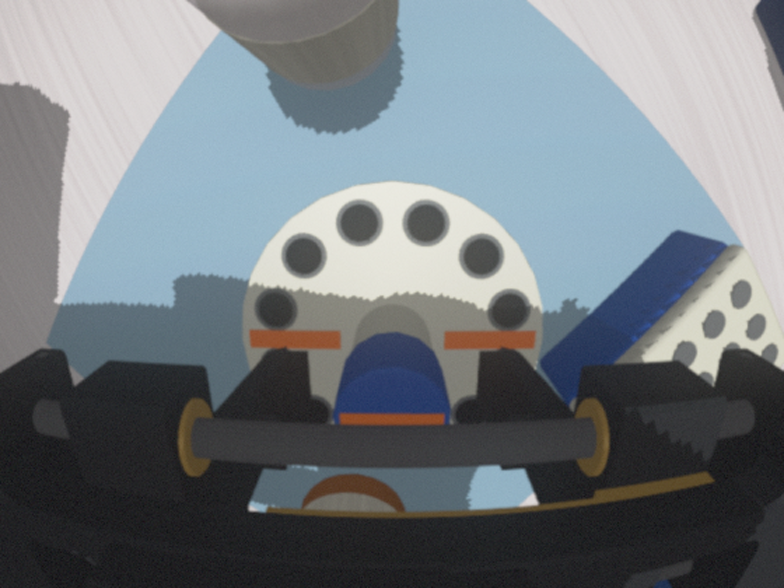

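Request:
send_rows(targets=[0,0,-1.5,0,0,0,30,0,0,0,0,0,0,20,0,0,0,0,0,0,20,0,0,0,0,0,0,20,0,0,0,0,0,0,20,0,0,0,0,0,0,20], grip_force=55)

```text
clock: 6.45
tool_pos: [541.5, -337.6, 54.5]
tool_rot: [-0.906, 1.592, -1.592]
contact_force: [-1.4, 0.4, 5.2]
opening: 34.0
```

Request:
send_rows(targets=[0,0,15,0,0,0,20,0,0,35,0,0,0,20,0,0,40,0,0,0,20,0,0,40,0,0,0,20,0,0,40,0,0,0,20,0,0,40,0,0,0,20,0,0,0,0,0,0,20])

```text
clock: 7.15
tool_pos: [542.3, -338.3, 269.1]
tool_rot: [-0.903, 1.584, -1.599]
contact_force: [0.2, 0.2, -3.8]
opening: 33.7
```

Run:
```python
from mv import *
from model import *
import pickle
P=pickle.load(open("P.pkl","rb")); R,ax,seat,S=frame(P)
o=get_obs(); print(np.round(o['tool_pos'],1),np.round(o['contact_force'],1),o['opening'],np.round(o['qpos'],2),o['clock'])
T=pose();im=camera("wrist"); pickle.dump((T,im),open("w5.pkl","wb")); show("w5",im,scale=1.4)
key=P[5]; n=S[:,2]; zt=S@[np.cos(key),np.sin(key),0]; Rt=np.c_[np.cross(-n,zt),-n,zt]
print(Rt.round(3),np.linalg.det(Rt))
for h in (120,): 
    plan(seat+h*n,Rt)
```

```text
[ 542.3 -338.3  269.1] [ 0.2  0.2 -3.8] 33.69263256852705 [-0.74  0.52  0.97  0.    1.64 -0.21] 7.15
[[-0.228  0.582  0.781]
 [-0.924  0.125 -0.362]
 [-0.309 -0.804  0.509]] 1.0
from [ 541.7 -337.8  265.4] d [-41.4 520.8 -43.8] rv [  4.12 -36.22  11.26] rows 11 per row [-3.76 47.34 -3.98] [ 0.374 -3.293  1.024]
```

View pics/w5.png

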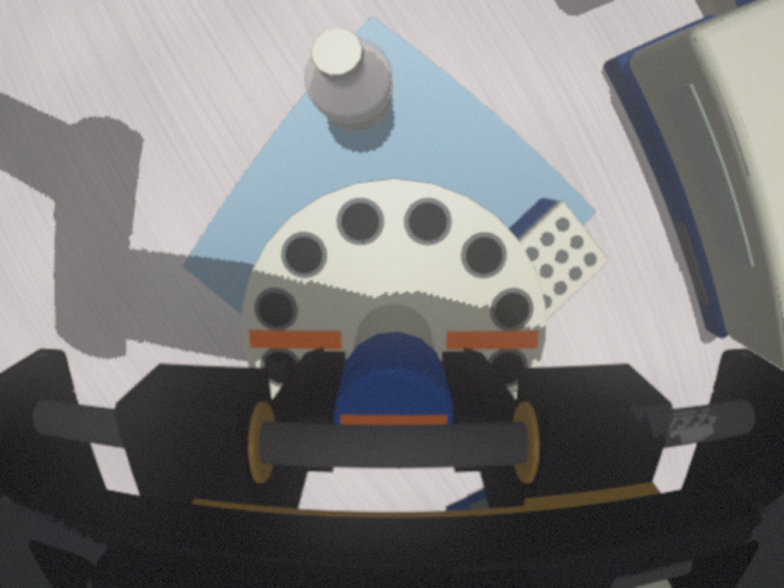

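Request:
send_rows(targets=[-4.5,47.2,0,0.374,-3.293,1.024,20,-4.5,47.2,0,0.374,-3.293,1.024,20,-4.5,47.2,0,0.374,-3.293,1.024,20,-4.5,47.2,0,0.374,-3.293,1.024,20,-4.5,47.2,0,0.374,-3.293,1.024,20,-4.5,47.2,0,0.374,-3.293,1.024,20,-4.5,47.2,0,0.374,-3.293,1.024,20,-4.5,47.2,0,0.374,-3.293,1.024,20])

```text
clock: 8.0
tool_pos: [503.6, 41.9, 261.3]
tool_rot: [-0.56, 1.216, -1.514]
contact_force: [1.4, -0.3, -4.0]
opening: 33.5
```

Request:
send_rows(targets=[-4.5,47.2,0,0.374,-3.293,1.024,20,-4.5,47.2,0,0.374,-3.293,1.024,20,-5.1,46.9,-12,0.374,-3.293,1.024,20,0,0,-20,0,0,0,20,0,0,0,0,0,0,20,0,0,0,0,0,0,20])

```text
clock: 8.6
tool_pos: [490.9, 180.9, 230.6]
tool_rot: [-0.437, 1.074, -1.474]
contact_force: [0.7, -0.2, -3.7]
opening: 33.7
```

```bash
cat > st.py <<'E'
from mv import *
from model import *
import pickle,sys
P=pickle.load(open("P.pkl","rb")); R,ax,seat,S=frame(P); n=S[:,2]
key=P[5]; zt=S@[np.cos(key),np.sin(key),0]; Rt=np.c_[np.cross(-n,zt),-n,zt]
def state():
    o=get_obs(); T=pose(); d=S.T@(T[0]-seat)
    F=S.T@np.array(o['contact_force']); M=S.T@np.array(o['moment'])
    ang=np.degrees(np.arctan2(*(S.T@T[1][:,2])[1::-1])); tilt=S.T@(-T[1][:,1])
    print("t",o['clock'],"seat-frame TCP",d.round(1),"jaw ang",ang.round(2),"axis",tilt.round(3),"F",F.round(1),"M",M.round(2),"open",round(o['opening'],1),"q",np.round(o['qpos'],2))
    return T,d
if __name__=="__main__": state()
E
python3 - <<'E'
from st import *
T,d=state()
plan(seat+105*n,Rt)
print("n",n.round(4))
s=camera("side"); t=camera("top"); w=camera("wrist")
show("s6",s,crop=(180,60,160,150),scale=5); show("t6",t,crop=(140,130,150,120),scale=5); show("w6",w,scale=1.4)
E
```

```text
t 8.6 seat-frame TCP [ -2.4  -0.  132.9] jaw ang -31.28 axis [ 0.006 -0.002  1.   ] F [-1.7 -0.4 -3.4] M [-0.11  0.77  0.07] open 33.7 q [0.09 0.14 1.83 0.14 0.55 0.33]
from [490.9 180.9 230.6] d [ 18.1   3.9 -21. ] rv [-0.05 -0.37 -0.05] rows 1 per row [ 18.13   3.94 -21.02] [-0.052 -0.374 -0.049]
n [-0.5816 -0.1252  0.8038]
```

View pics/s6.png

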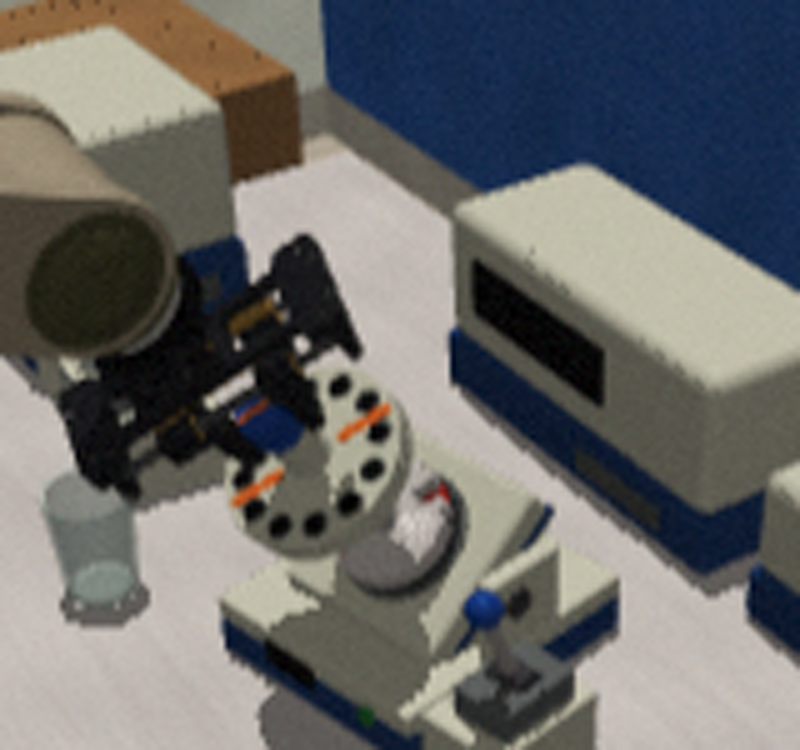

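View pics/t6.png

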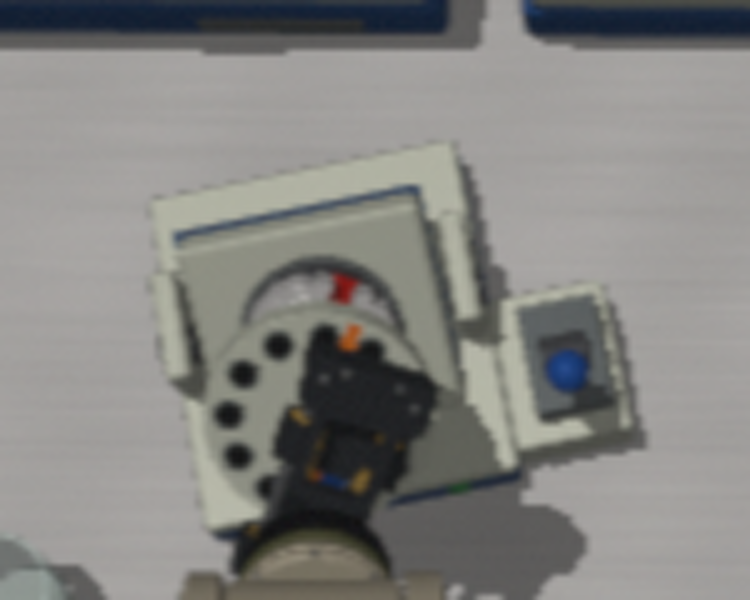

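View pics/w6.png

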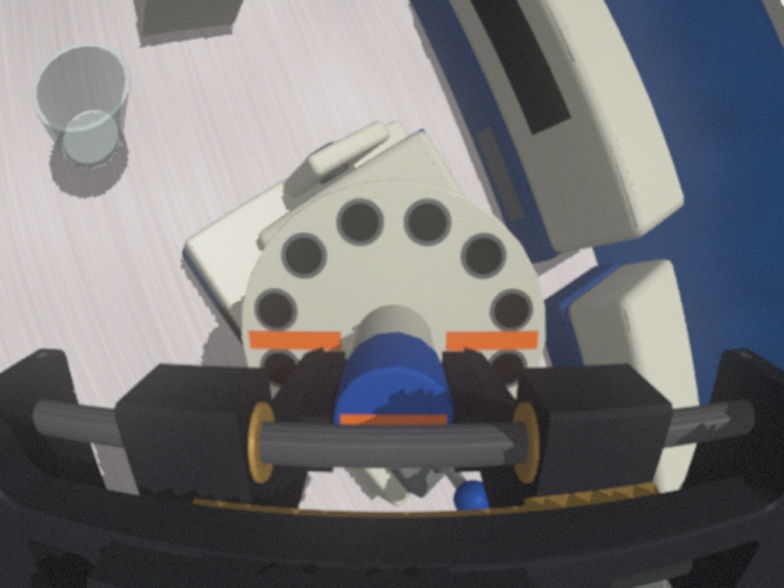

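Request:
send_rows(targets=[8,1.8,-9,0,-0.3,0,20,8,1.8,-9,0,0,0,20,6,1.2,-8.5,0,0,0,20,0,0,0,0,0,0,20,0,0,0,0,0,0,20])

```text
clock: 9.25
tool_pos: [513.3, 186.1, 205.1]
tool_rot: [-0.431, 1.067, -1.474]
contact_force: [-0.1, -0.9, -3.1]
opening: 33.4
```

Run:
```python
from st import *
T,d=state()
s=camera("side"); t=camera("top"); w=camera("wrist"); state()
c=[seat+S@[66*np.cos(a),66*np.sin(a),d[2]-32] for a in np.linspace(0,6.28,50)]
show("s7",s,crop=(200,90,120,120),scale=6)
show("s7f",s,list(proj("side",c)),crop=(200,90,120,120),scale=6)
show("t7f",t,list(proj("top",c)),crop=(160,150,110,100),scale=6)
```

```text
t 9.25 seat-frame TCP [ 0.9  0.3 98.8] jaw ang -31.21 axis [-0.002 -0.002  1.   ] F [-2.1 -0.9 -2.3] M [-0.05  0.77  0.  ] open 33.4 q [0.1  0.21 1.82 0.15 0.48 0.32]
t 9.4 seat-frame TCP [ 1.3  0.4 99.3] jaw ang -31.2 axis [-0.003 -0.002  1.   ] F [-1.6  0.2 -2.4] M [-0.04  0.81  0.03] open 33.3 q [0.1  0.21 1.82 0.15 0.48 0.32]
```

View pics/s7f.png

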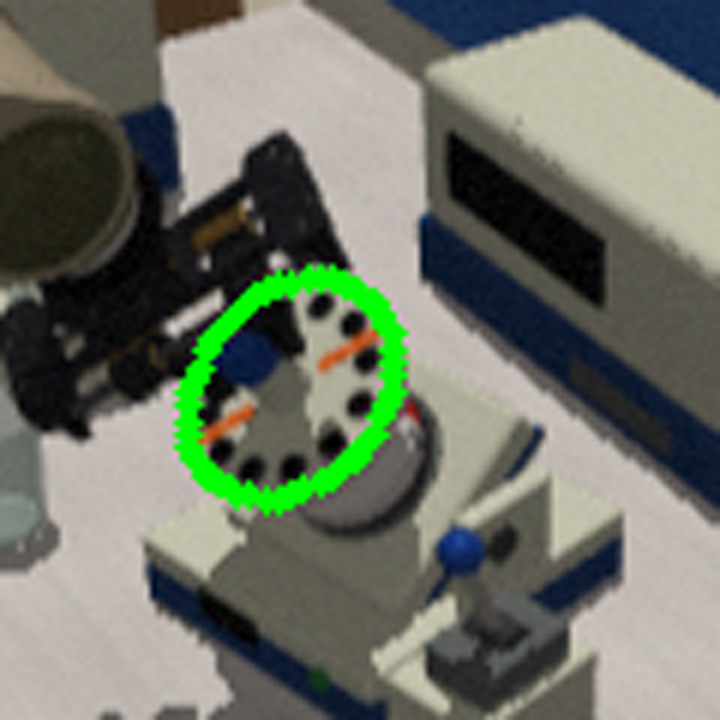

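View pics/t7f.png

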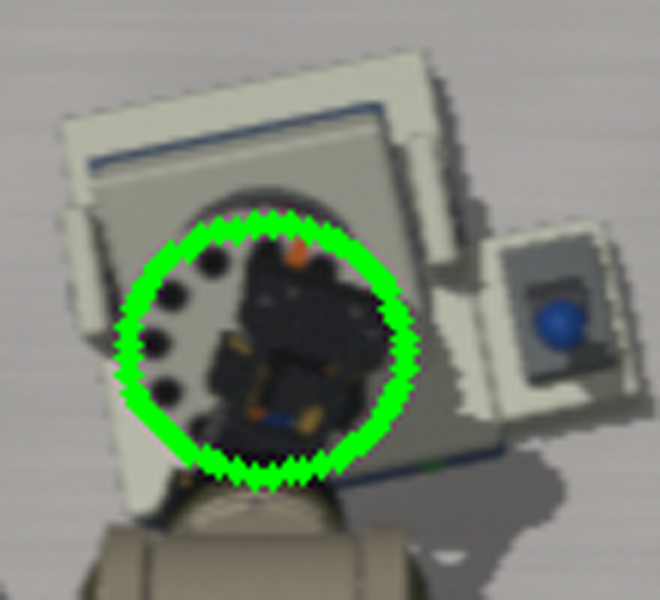

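Request:
send_rows(targets=[2.6,0.5,-5.4,0,0,0,20,3,0.7,-4.3,0,0,0,20,3.1,0.7,-4.2,0,0,0,20,3.1,0.7,-4.2,0,0,0,20,3.1,0.7,-4.2,0,0,0,20,0,0,0,0,0,0,20])

```text
clock: 10.0
tool_pos: [528.0, 189.5, 181.8]
tool_rot: [-0.433, 1.068, -1.474]
contact_force: [-0.8, -1.6, -5.9]
opening: 33.6
```

```bash
python3 st.py
```

```text
t 10.0 seat-frame TCP [-0.8  0.5 71.1] jaw ang -31.21 axis [-0.    -0.002  1.   ] F [-4.4 -1.4 -4.1] M [-0.21  1.2   0.  ] open 33.6 q [0.1  0.27 1.82 0.16 0.42 0.31]
```

Request:
send_rows(targets=[2.5,0.5,-3.5,0,0,0,20,2.5,0.5,-3.5,0,0,0,20,2.5,0.5,-3.5,0,0,0,20,2.3,0.5,-3.2,0,0,0,20,0,0,0,0,0,0,20])

```text
clock: 10.5
tool_pos: [537.8, 191.4, 168.4]
tool_rot: [-0.432, 1.068, -1.474]
contact_force: [-1.6, -1.9, -8.0]
opening: 33.5
```

```bash
python3 st.py
```

```text
t 10.5 seat-frame TCP [-0.7  0.3 54.3] jaw ang -31.21 axis [-0.001 -0.002  1.   ] F [-6.4 -1.6 -5.3] M [-0.36  1.57  0.07] open 33.5 q [0.11 0.31 1.82 0.17 0.39 0.3 ]
```

Request:
send_rows(targets=[0.6,0.1,-2,0,0,0,20,1.2,0.2,-1.6,0,0,0,20,1.2,0.3,-1.6,0,0,0,20,0,0,0,0,0,0,20,0,0,0,0,0,0,20])

```text
clock: 11.0
tool_pos: [541.0, 192.0, 163.9]
tool_rot: [-0.431, 1.067, -1.474]
contact_force: [-2.6, -3.2, -8.0]
opening: 33.4
```

```bash
python3 st.py
```

```text
t 11.0 seat-frame TCP [-0.9  0.3 48.8] jaw ang -31.2 axis [-0.002 -0.001  1.   ] F [-7.4 -2.6 -4.5] M [-0.35  1.59  0.06] open 33.4 q [0.11 0.32 1.82 0.18 0.37 0.29]
```

Request:
send_rows(targets=[0.8,0.2,-2,0,0,0,20,0.9,0.2,-1.8,0,0,0,20,0,0,0,0,0,0,20,0,0,0,0,0,0,20])

```text
clock: 11.4
tool_pos: [543.0, 192.5, 160.5]
tool_rot: [-0.43, 1.066, -1.474]
contact_force: [-0.0, -1.9, -5.9]
opening: 33.8
```

```bash
python3 st.py
```

```text
t 11.4 seat-frame TCP [-1.2  0.3 44.8] jaw ang -31.2 axis [-0.003 -0.001  1.   ] F [-3.8 -1.9 -4.5] M [-0.46  1.17  0.06] open 33.8 q [0.11 0.33 1.82 0.18 0.36 0.29]
```

Request:
send_rows(targets=[1.2,0.3,-1.6,0,0,0,20,1.2,0.2,-1.6,0,0,0,20,0,0,0,0,0,0,20,0,0,0,0,0,0,20])

```text
clock: 11.8
tool_pos: [545.2, 192.8, 157.1]
tool_rot: [-0.431, 1.067, -1.474]
contact_force: [-3.9, -4.9, -2.8]
opening: 33.6
```

```bash
python3 st.py
```

```text
t 11.8 seat-frame TCP [-1.5  0.1 40.8] jaw ang -31.2 axis [-0.003 -0.001  1.   ] F [-5.6 -4.   0.7] M [-0.67  1.27  0.06] open 33.6 q [0.11 0.34 1.82 0.18 0.36 0.29]
```

Request:
send_rows(targets=[0.6,0.15,-0.8,0,0,0,20,0.6,0.15,-0.8,0,0,0,20,0,0,0,0,0,0,20])

```text
clock: 12.1
tool_pos: [545.4, 192.8, 156.5]
tool_rot: [-0.431, 1.066, -1.474]
contact_force: [-18.2, -11.6, 12.1]
opening: 33.2
```

Run:
```python
from st import *
T,d=state()
s=camera("side"); t=camera("top"); w=camera("wrist")
show("s8",s,crop=(200,90,120,120),scale=6); show("w8",w,scale=1.4)
show("t8",t,crop=(160,150,110,100),scale=6)
```

```text
t 12.1 seat-frame TCP [-1.6  0.1 40.2] jaw ang -31.18 axis [-0.003 -0.001  1.   ] F [-9.1 -7.5 21.8] M [-1.28  1.82 -0.01] open 33.2 q [0.11 0.34 1.82 0.18 0.35 0.29]
```

View pics/s8.png

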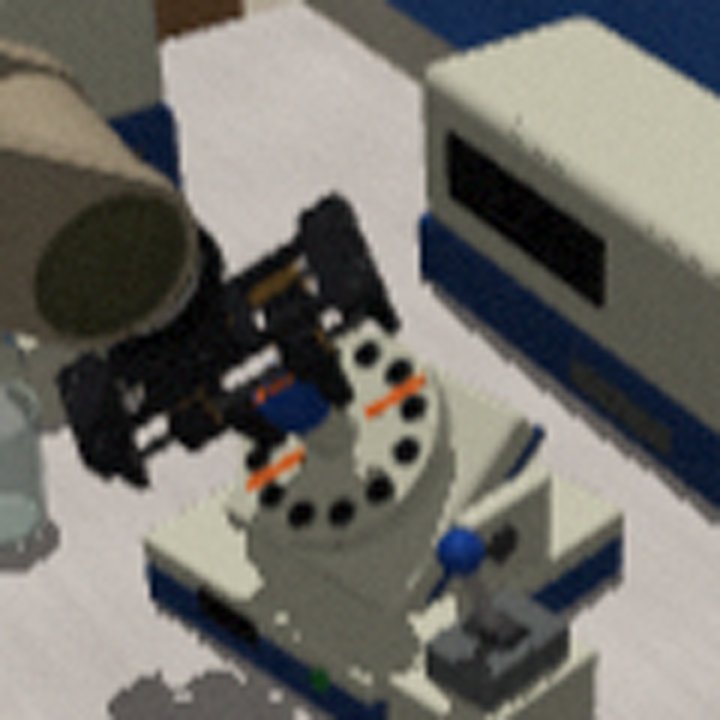

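View pics/w8.png

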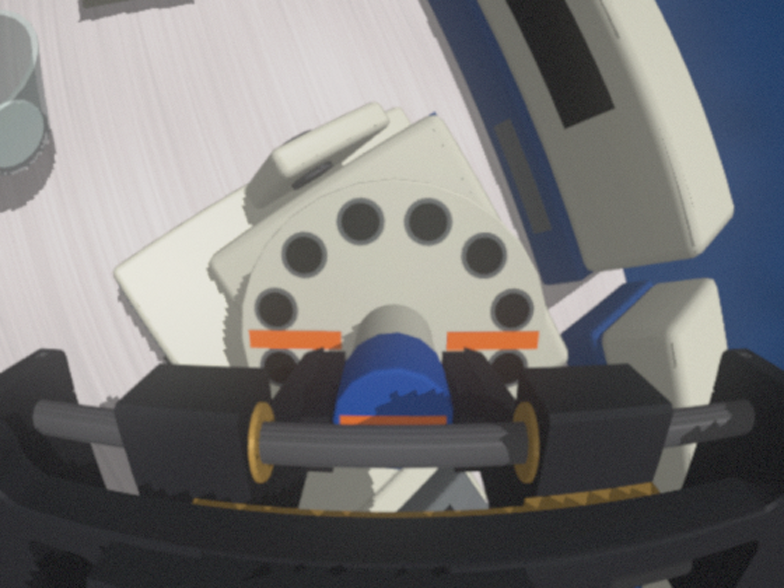

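Request:
send_rows(targets=[0,0,0,-1.74,-0.38,2.41,20,0,0,0,-1.74,-0.38,2.41,20,0,0,0,0,0,0,20])

```text
clock: 12.55
tool_pos: [545.5, 192.7, 156.6]
tool_rot: [-0.501, 0.984, -1.436]
contact_force: [-19.5, -13.9, 12.4]
opening: 33.4
```

```bash
python3 st.py
```

```text
t 12.55 seat-frame TCP [-1.5 -0.  40.2] jaw ang -25.25 axis [-0.003 -0.001  1.   ] F [-10.3  -9.5  23.1] M [-1.46  1.77 -0.7 ] open 33.4 q [0.11 0.34 1.82 0.19 0.35 0.18]
```

Request:
send_rows(targets=[0,0,0,1.74,0.38,-2.41,20,0,0,0,1.74,0.38,-2.41,20,0,0,0,1.74,0.38,-2.41,20,0,0,0,1.74,0.38,-2.41,20,0,0,0,0,0,0,20])

```text
clock: 13.05
tool_pos: [545.5, 192.7, 156.6]
tool_rot: [-0.357, 1.147, -1.51]
contact_force: [-18.8, -14.2, 11.5]
opening: 33.4
```

```bash
python3 st.py
```

```text
t 13.05 seat-frame TCP [-1.5 -0.1 40.2] jaw ang -37.11 axis [-0.003 -0.     1.   ] F [-10.3  -9.9  22. ] M [-1.58  1.79  0.73] open 33.4 q [0.11 0.34 1.82 0.18 0.35 0.39]
```

Request:
send_rows(targets=[0,0,0,-1.74,-0.38,2.41,20,0,0,0,-1.74,-0.38,2.41,20,-0.6,-1.1,-0.6,0,0,0,20,0,0,0,0,0,0,20])

```text
clock: 13.45
tool_pos: [545.3, 192.6, 156.4]
tool_rot: [-0.428, 1.066, -1.473]
contact_force: [-15.8, -2.8, 11.3]
opening: 34.0
```

```bash
python3 st.py
```

```text
t 13.45 seat-frame TCP [-1.8 -0.1 40.2] jaw ang -31.21 axis [-0.005 -0.002  1.   ] F [-6.2  0.6 18.6] M [ 0.04  1.25 -0.12] open 34.0 q [0.11 0.34 1.82 0.19 0.35 0.28]
```

Request:
send_rows(targets=[0,0,0,0,0,0,45,0,0,0,0,0,0,60,0,0,0,0,0,0,75,0,0,0,0,0,0,75,0,0,0,0,0,0,75])

```text
clock: 13.95
tool_pos: [546.0, 192.3, 155.1]
tool_rot: [-0.43, 1.066, -1.474]
contact_force: [0.6, 0.8, -0.8]
opening: 71.3
```

Run:
```python
from st import *
T,d=state()
w=camera("wrist")
show("w9",w,scale=1.4)
```

```text
t 13.95 seat-frame TCP [-2.1 -0.6 38.8] jaw ang -31.21 axis [-0.003 -0.002  1.   ] F [ 0.1  0.7 -1.1] M [-0.07  0.34  0.02] open 71.3 q [0.11 0.34 1.82 0.19 0.35 0.28]
```

View pics/w9.png

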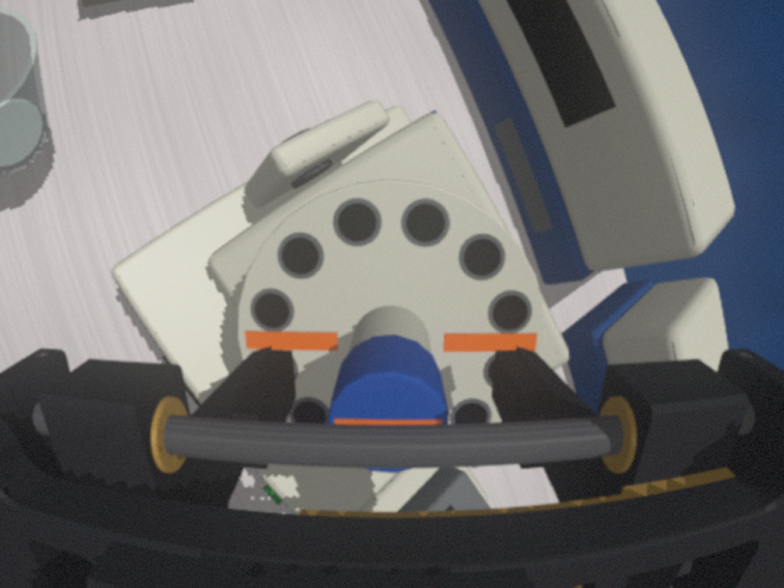

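Request:
send_rows(targets=[-5.8,-1.2,8,0,0,0,80,-12,-2.5,16,0,0,0,80,-17,-3.7,23.6,0,0,0,80,-20,-4.4,28,0,0,0,80,-11.6,-2.5,16,0,0,0,80,0,0,0,0,0,0,80])

```text
clock: 14.6
tool_pos: [478.7, 177.9, 249.4]
tool_rot: [-0.427, 1.063, -1.474]
contact_force: [1.3, 0.4, -0.4]
opening: 80.2
```

Run:
```python
from st import *
T,d=state()
s=camera("side"); t=camera("top"); w=camera("wrist"); pickle.dump((T,w,s,t),open("w10.pkl","wb"))
def C(h,r=66): return [seat+S@[r*np.cos(a),r*np.sin(a),h] for a in np.linspace(0,6.28,40)]
home=C(-12)+C(8); 
show("s10",s,list(proj("side",home)),crop=(210,110,110,110),scale=6)
show("s10r",s,crop=(210,110,110,110),scale=6)
show("w10",w,list(proj("wrist",home,T)),scale=1.4); 
plan([506.3,39,235],down(P[2]))
```

```text
t 14.6 seat-frame TCP [ -1.4  -0.4 155.5] jaw ang -31.18 axis [-0.007 -0.001  1.   ] F [ 0.8  0.1 -1.1] M [-0.04  0.35  0.02] open 80.2 q [0.08 0.09 1.83 0.14 0.59 0.33]
from [479.3 177.9 245.9] d [  27.  -138.9  -10.9] rv [-17.33  32.74  30.1 ] rows 6 per row [  4.5  -23.15  -1.82] [-2.888  5.457  5.017]
```

View pics/s10.png

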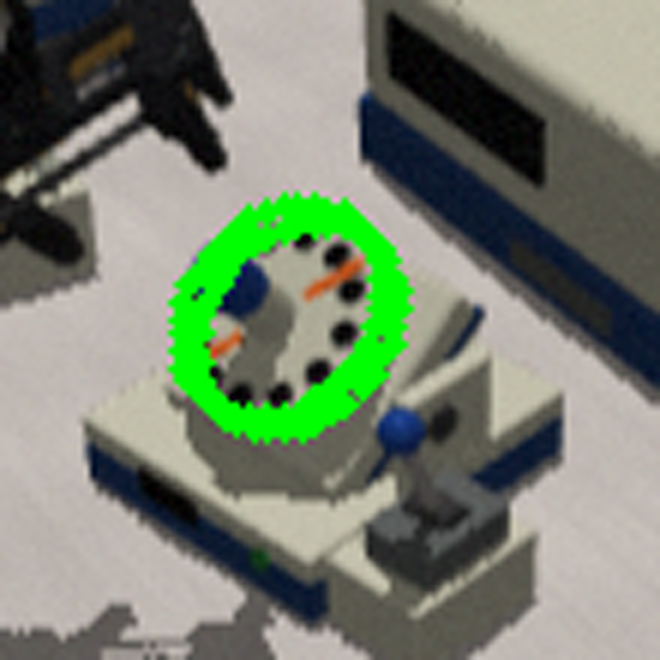

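View pics/s10r.png

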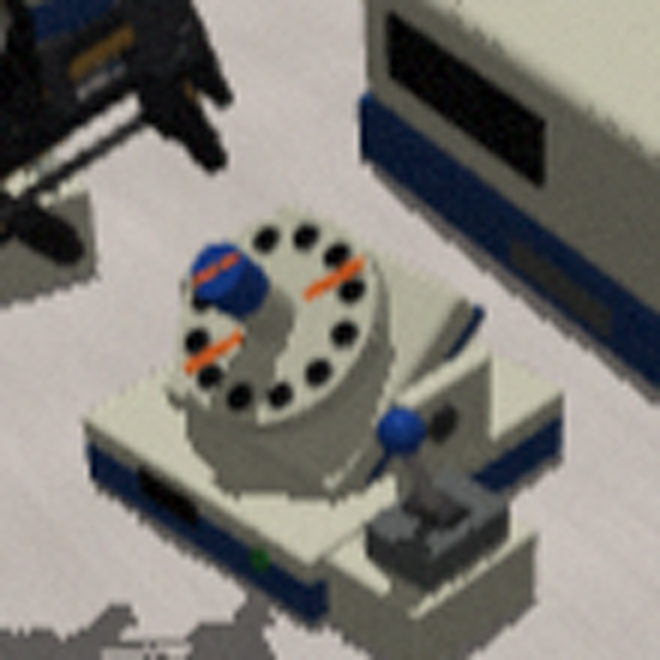

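View pics/w10.png

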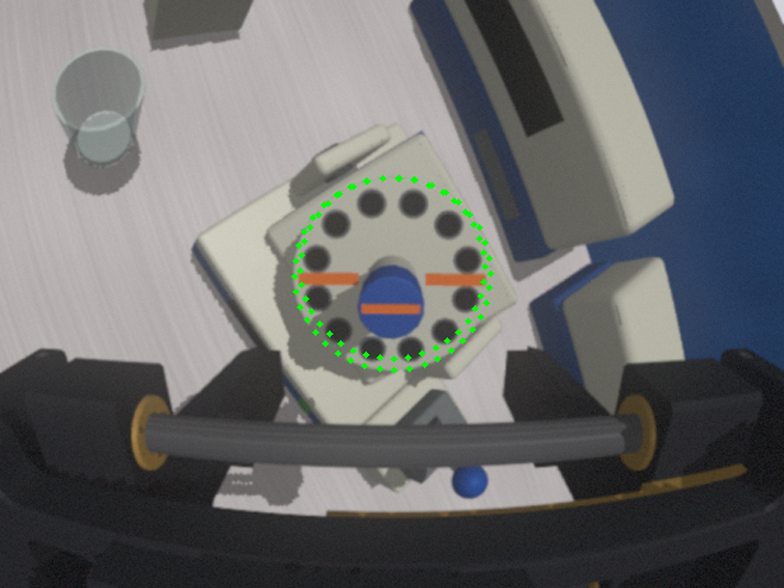

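Run:
```python
from st import *
def C(h,r=66): return np.array([seat+S@[r*np.cos(a),r*np.sin(a),h] for a in np.linspace(0,6.28,80)])
def K(h): return seat+S@[0,0,h]
for h in (0,11):
    e=(proj("side",C(8+h))-[210,110])*6; print(h,"plate top ellipse",e.min(0).round(),e.max(0).round(),"knob top",((proj("side",K(74+h))-[210,110])*6).round())
```

```text
0 plate top ellipse [178. 204.] [379. 415.] knob top [[220. 260.]]
11 plate top ellipse [168. 196.] [371. 408.] knob top [[210. 251.]]
```

Request:
send_rows(targets=[4.5,-23.2,-1.8,-2.888,5.457,5.017,40,4.5,-23.2,-1.8,-2.888,5.457,5.017,0,4.5,-23.2,-1.8,-2.888,5.457,5.017,0,4.5,-23.2,-1.8,-2.888,5.457,5.017,0,4.5,-23.2,-1.8,-2.888,5.457,5.017,0,4.5,-23.2,-1.8,-2.888,5.457,5.017,0,0,0,0,0,0,0,0,0,0,0,0,0,0,0], grip_force=20)

```text
clock: 15.55
tool_pos: [506.4, 39.1, 234.2]
tool_rot: [-1.3, 1.054, -1.051]
contact_force: [-1.0, -0.0, -0.1]
opening: 18.3
```

Run:
```python
from st import *
T,d=state(); plan([506.3,39,130],down(P[2]))
w=camera("wrist"); 
b=pts(P[:7])["ball"]; pb=proj("wrist",[b],T); print(pb)
show("w11",w,list(pb),scale=1.4)
```

```text
t 15.55 seat-frame TCP [ -12.  -142.   144.6] jaw ang -0.13 axis [ 0.595 -0.002  0.804] F [-0.8  0.2  0.5] M [-0.01  0.08  0.  ] open 18.3 q [-0.16  0.31  1.42  0.    1.41 -0.37]
from [506.4  39.1 234.2] d [-1.000e-01 -1.000e-01 -1.042e+02] rv [-0.12 -0.03  0.11] rows 3 per row [-5.000e-02 -3.000e-02 -3.474e+01] [-0.041 -0.009  0.036]
[[342.84849514 216.9226031 ]]
```

View pics/w11.png

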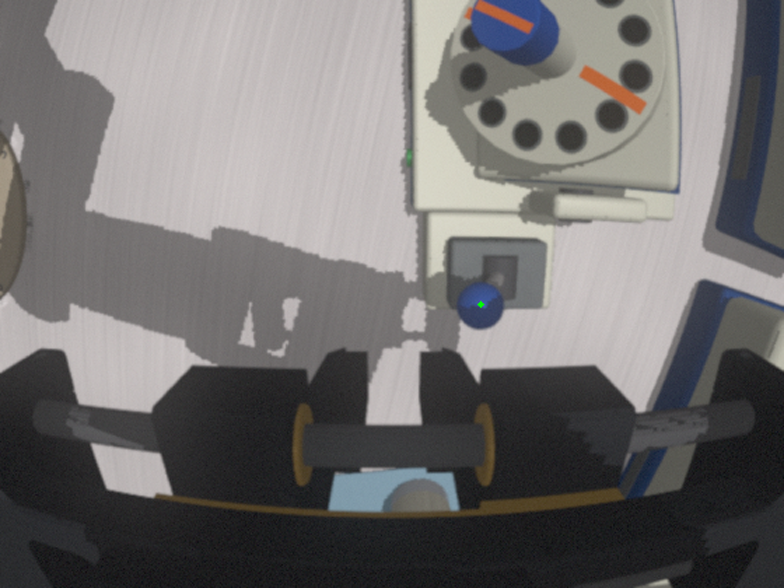

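Request:
send_rows(targets=[0,0,0,0,0,0,0,0,0,-30,0,0,0,0,0,0,-35,0,0,0,0,0,0,-25,0,0,0,0,0,0,-14,0,0,0,0,0,0,0,0,0,0,0])

```text
clock: 16.2
tool_pos: [505.0, 39.4, 130.5]
tool_rot: [-1.302, 1.054, -1.05]
contact_force: [0.1, -0.4, 0.7]
opening: 0.7
```

Run:
```python
from st import *
T,d=state(); Rd=Rz(P[2]); print("drive frame", (Rd.T@(T[0]-[P[0],P[1],0])).round(1), "dir x",Rd[:,0].round(4))
w=camera("wrist"); show("w12",w,scale=1.4)
```

```text
t 16.2 seat-frame TCP [ -74.8 -141.4   62. ] jaw ang 0.0 axis [ 0.596 -0.002  0.803] F [ 0.4 -0.4  0.5] M [-0.02  0.04  0.06] open 0.7 q [-0.16  0.42  1.59  0.    1.14 -0.37]
drive frame [-125.2 -141.4  130.5] dir x [0.9776 0.2104 0.    ]
```

View pics/w12.png

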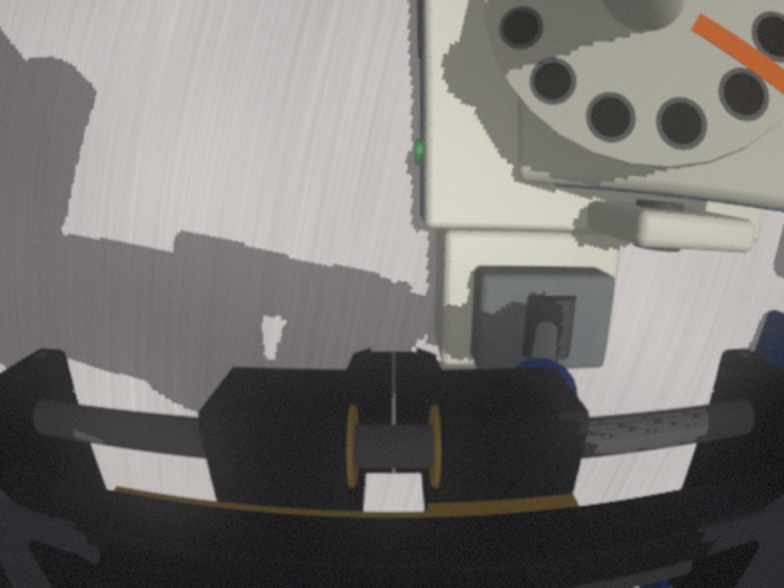

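Request:
send_rows(targets=[9.8,2.1,0,0,0,0,0,9.8,2.1,0,0,0,0,0,9.8,2.1,0,0,0,0,0,9.8,2.1,0,0,0,0,0,9.8,2.1,0,0,0,0,0,9.8,2.1,0,0,0,0,0,5,1.1,0,0,0,0,0,0,0,0,0,0,0,0])

```text
clock: 17.05
tool_pos: [570.7, 52.6, 131.5]
tool_rot: [-1.301, 1.051, -1.051]
contact_force: [0.3, 0.5, 0.1]
opening: 0.5
```

```bash
cat > lv.py <<'E'
from st import *
T,d=state(); Rd=Rz(P[2]); print("drive frame", (Rd.T@(T[0]-[P[0],P[1],0])).round(1), "F drive",(Rd.T@np.array(get_obs()['contact_force'])).round(1))
if len(sys.argv)>1:
    s=camera("side"); show(sys.argv[1],s,crop=(210,110,110,110),scale=6)
E
python3 lv.py s13
```

```text
t 17.05 seat-frame TCP [ -20.4 -142.3   22.9] jaw ang 0.03 axis [ 0.594 -0.     0.804] F [ 0.3  0.5 -0.2] M [-0.02  0.07  0.06] open 0.5 q [-0.11  0.52  1.4   0.    1.23 -0.33]
drive frame [ -58.2 -142.3  131.5] F drive [0.4 0.5 0.1]
```

View pics/s13.png

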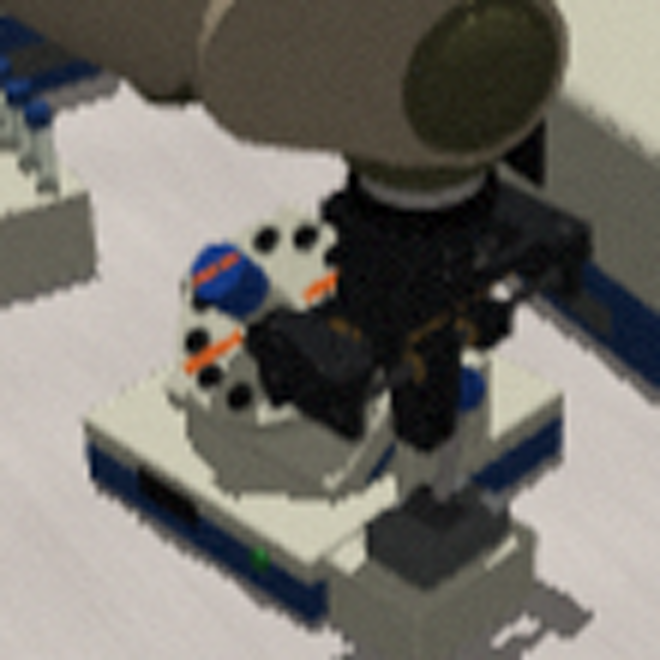

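Request:
send_rows(targets=[5.9,1.25,0,0,0,0,0,5.9,1.25,0,0,0,0,0,2,0.4,0,0,0,0,0,0,0,0,0,0,0,0])

```text
clock: 17.5
tool_pos: [584.2, 55.4, 131.7]
tool_rot: [-1.301, 1.051, -1.052]
contact_force: [-0.3, 0.4, -1.2]
opening: 0.3
```

```bash
python3 lv.py
```

```text
t 17.5 seat-frame TCP [  -9.1 -142.5   14.9] jaw ang 0.01 axis [ 0.594 -0.     0.804] F [-0.9  0.5 -0.8] M [0.01 0.07 0.04] open 0.3 q [-0.11  0.54  1.36  0.    1.25 -0.32]
drive frame [ -44.4 -142.5  131.7] F drive [-0.2  0.5 -1.2]
```

Request:
send_rows(targets=[1.5,0.3,0,0,0,0,0,1.5,0.3,0,0,0,0,0,0,0,0,0,0,0,0])

```text
clock: 17.8
tool_pos: [587.0, 56.0, 131.7]
tool_rot: [-1.301, 1.051, -1.051]
contact_force: [-0.5, -0.6, -0.5]
opening: 0.1
```

```bash
python3 lv.py
```

```text
t 17.8 seat-frame TCP [  -6.9 -142.4   13.2] jaw ang 0.01 axis [ 0.594 -0.     0.804] F [-0.8 -0.5 -0.1] M [-0.07  0.11  0.02] open 0.1 q [-0.11  0.54  1.35  0.    1.25 -0.32]
drive frame [ -41.6 -142.4  131.7] F drive [-0.6 -0.5 -0.5]
```

Request:
send_rows(targets=[1.5,0.3,0,0,0,0,0,1.5,0.3,0,0,0,0,0,0,0,0,0,0,0,0])

```text
clock: 18.1
tool_pos: [589.9, 56.5, 131.7]
tool_rot: [-1.302, 1.051, -1.051]
contact_force: [-0.2, -0.2, 0.0]
opening: 0.3
```

```bash
python3 lv.py s14
```

```text
t 18.1 seat-frame TCP [  -4.5 -142.5   11.4] jaw ang 0.01 axis [ 0.595 -0.     0.804] F [-0.1 -0.2  0.2] M [-0.02  0.21  0.02] open 0.3 q [-0.1   0.55  1.34  0.    1.25 -0.32]
drive frame [ -38.6 -142.5  131.7] F drive [-0.2 -0.2  0. ]
```

View pics/s14.png

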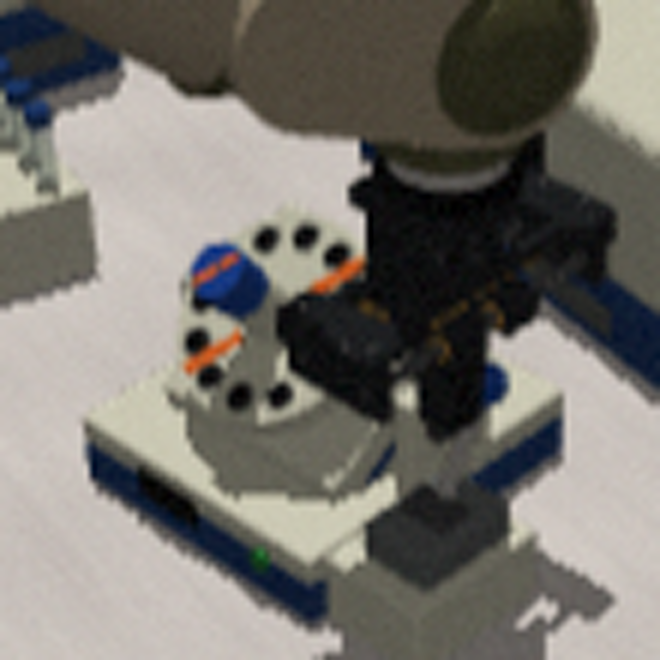

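Request:
send_rows(targets=[1.5,0.3,0,0,0,0,0,1.5,0.3,0,0,0,0,0,0,0,0,0,0,0,0])

```text
clock: 18.45
tool_pos: [590.4, 56.7, 131.6]
tool_rot: [-1.307, 1.056, -1.048]
contact_force: [-14.0, -4.7, 5.7]
opening: 0.3
```

Request:
send_rows(targets=[1.5,0.3,0,0,0,0,0,0,0,0,0,0,0,0])

```text
clock: 18.65
tool_pos: [590.6, 56.8, 131.5]
tool_rot: [-1.309, 1.058, -1.047]
contact_force: [-20.5, -5.0, 9.2]
opening: 0.4
```

Request:
send_rows(targets=[1.5,0.3,0,0,0,0,0,0,0,0,0,0,0,0])

```text
clock: 18.85
tool_pos: [590.8, 56.9, 131.5]
tool_rot: [-1.312, 1.06, -1.045]
contact_force: [-27.3, -8.6, 11.5]
opening: 0.7
```

```bash
python3 lv.py
```

```text
t 18.85 seat-frame TCP [  -3.8 -142.4   10.7] jaw ang 0.02 axis [ 0.605 -0.001  0.796] F [-16.   -2.7  26.1] M [-0.26  4.29  0.19] open 0.7 q [-0.1   0.55  1.33 -0.    1.27 -0.31]
drive frame [ -37.6 -142.4  131.5] F drive [-28.5  -2.7  11.5]
```

Request:
send_rows(targets=[-6,-1.2,0,0,0,0,0,-15,-3.2,0,0,0,0,0,-20,-4.3,0,0,0,0,0,0,0,30,0,0,0,0,-10,-20,45,0,0,0,0,-20,-40,20,0,0,0,0,-20,-40,0,0,0,0,0,0,0,0,0,0,0,0])

```text
clock: 19.65
tool_pos: [503.9, -54.3, 227.6]
tool_rot: [-1.299, 1.052, -1.057]
contact_force: [0.3, 0.1, -0.1]
opening: 0.6
```

Request:
send_rows(targets=[-20,-40,0,0,0,0,0,-20,-40,0,0,0,0,0,-20,-40,0,0,0,0,0,0,0,0,0,0,0,0,0,0,0,0,0,0,0])

```text
clock: 20.15
tool_pos: [445.2, -171.1, 226.6]
tool_rot: [-1.3, 1.052, -1.053]
contact_force: [-1.0, 1.9, 0.3]
opening: 0.7
```

Run:
```python
from st import *
state()
s=camera("side"); t=camera("top")
show("s15",s,crop=(210,110,110,110),scale=6)
show("t15",t,crop=(160,150,110,100),scale=6)
show("s15f",s); show("t15f",t)
```

```text
t 20.15 seat-frame TCP [-100.3 -334.6  200.3] jaw ang -0.11 axis [ 0.594 -0.     0.805] F [-0.3  2.1  0.5] M [-0.03  0.06  0.02] open 0.7 q [-0.62  0.26  1.51  0.    1.37 -0.83]
```

View pics/s15.png

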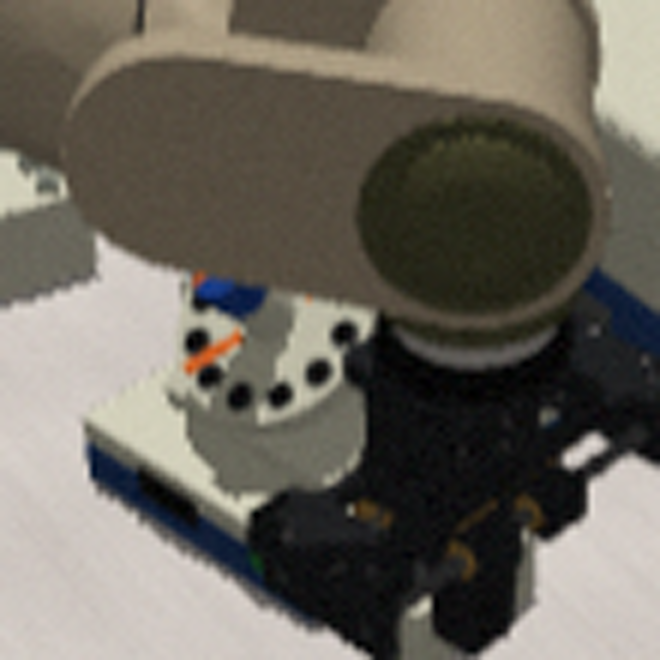

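View pics/t15.png

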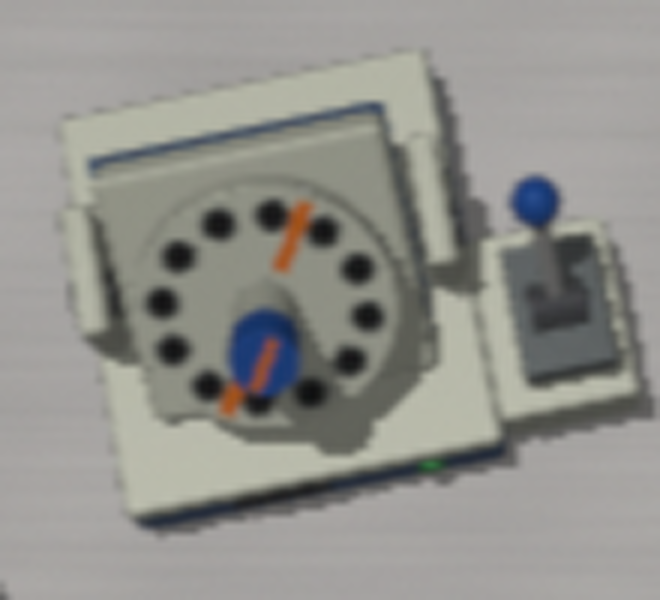

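View pics/t15f.png

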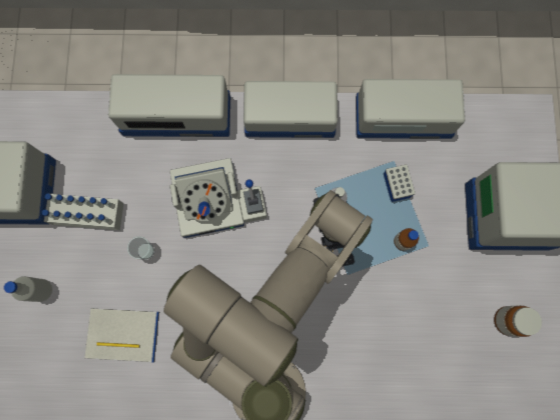

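Run:
```python
from st import *
for l in (.4,.5):
    q=P[:7].copy(); q[4]=l; print(l,((proj("top",pts(q)["ball"])-[160,150])*6).round(0))
def K(r,h,a): return seat+S@[r*np.cos(a),r*np.sin(a),h]
for h in (0,11):
    e=(proj("top",np.array([K(66,8+h,a) for a in np.linspace(0,6.28,80)]))-[160,150])*6
    print(h,"plate ellipse",e.min(0).round(),e.max(0).round(),"knob top",((proj("top",K(0,74+h,0))-[160,150])*6).round())
camera("top")
for t in ("bottle","flask","tipbox","beaker","rotor","lock_tip"):
    for r in cut_out("top",t)[:2]:
        ys,xs=np.nonzero(r['pixels']); print(t,round(r['p'],2),xs.mean().round(1),ys.mean().round(1),r['pixels'].sum())
```

```text
0.4 [[538. 212.]]
0.5 [[536. 200.]]
0 plate ellipse [132. 178.] [399. 420.] knob top [[264. 356.]]
11 plate ellipse [131. 186.] [399. 430.] knob top [[264. 365.]]
flask 0.59 405.5 239.1 377
tipbox 0.74 398.0 183.0 909
beaker 0.71 140.2 248.3 468
rotor 0.57 203.6 199.7 1416
lock_tip 0.63 249.1 185.7 72
```

Run:
```python
from st import *
T,w,s,t=pickle.load(open("w10.pkl","rb"))
show("w10z",w,crop=(195,110,170,150),scale=4.7)
print("post tip in top pred",((proj("top",seat+42*n)-[160,150])*6).round(), "side",((proj("side",seat+42*n)-[215,135])*6).round())
a=P[5]
for h in (0,11):
    e=proj("wrist",[seat+S@[s*62*np.cos(a),s*62*np.sin(a),8+h] for s in (-1,1)]+[seat+S@[0,0,74+h]],T); print(h,((e-[195,110])*4.7).round(), np.linalg.norm(e[0]-e[1])*4.7)
    c=proj("wrist",[seat+S@[66*np.cos(b),66*np.sin(b),8+h] for b in np.linspace(0,6.28,90)],T); c=(c-[195,110])*4.7; print(c.min(0).round(),c.max(0).round())
```

```text
post tip in top pred [[265. 329.]] side [[218. 134.]]
0 [[ 93. 415.]
 [712. 415.]
 [405. 507.]] 619.656139407712
[73. 77.] [732. 720.]
11 [[ 82. 427.]
 [724. 427.]
 [406. 528.]] 641.7504920008855
[61. 77.] [744. 743.]
```

View pics/w10z.png

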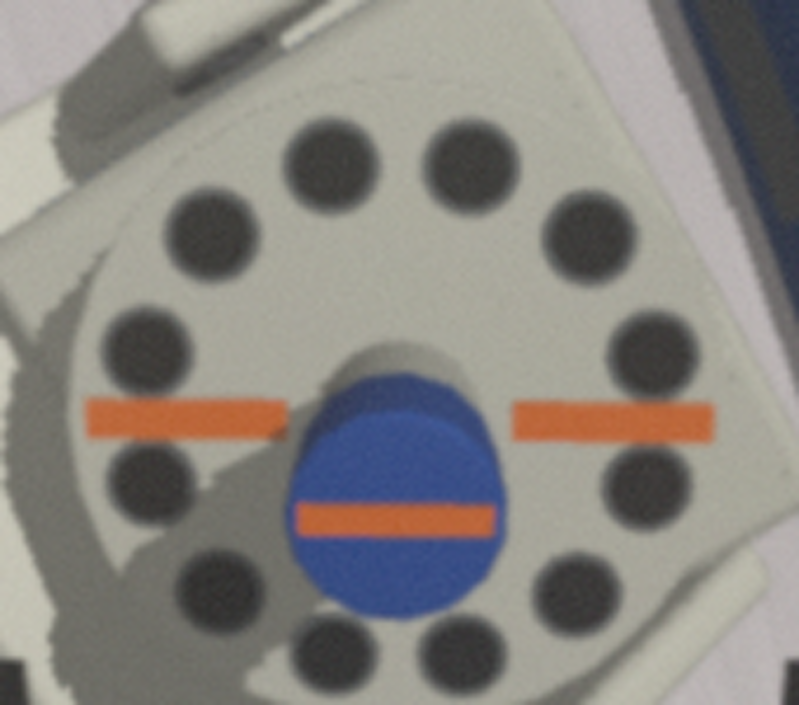

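Request:
send_rows(targets=[14.2,40.9,6,0,0,6.73,0,14.2,40.9,6,0,0,6.73,0,14.2,40.9,6,0,0,6.73,0,14.2,40.9,6,0,0,6.73,0,14.2,40.9,6,0,0,6.73,0,14.2,40.9,4,0,0,6.73,0,14.2,40.9,0,0,0,6.73,0,14.2,40.9,0,0,0,6.73,0])

```text
clock: 21.4
tool_pos: [558.8, 158.4, 260.7]
tool_rot: [-1.546, 0.324, -0.325]
contact_force: [1.1, 0.5, 0.5]
opening: 0.6
```

Request:
send_rows(targets=[14.2,40.9,0,0,0,6.73,0,0,0,0,0,0,0,0,0,0,0,0,0,0,0,0,0,0,0,0,0,0,0,0,0,0,0,0,0,0,0,0,0,0,0,0])

```text
clock: 22.0
tool_pos: [572.7, 196.3, 260.8]
tool_rot: [-1.557, 0.238, -0.238]
contact_force: [-0.8, -0.3, 0.6]
opening: 0.4
```

Run:
```python
from st import *
T,d=state(); w=camera("wrist"); T2=pose(); print(T[0].round(1),T2[0].round(1)); pickle.dump((T,w),open("w16.pkl","wb"))
a=P[5]
cols=[]
for h in (0,11):
    e=proj("wrist",[seat+S@[s*62*np.cos(a),s*62*np.sin(a),8+h] for s in (-1,1)]+[seat+S@[0,0,74+h]],T); print(h,((e-[195,100])*4).round())
    c=(proj("wrist",[seat+S@[66*np.cos(b),66*np.sin(b),8+h] for b in np.linspace(0,6.28,90)],T)-[195,100])*4; print(c.min(0).round(),c.max(0).round())
show("w16",w,crop=(195,100,200,150),scale=4); show("w16f",w,scale=1.4)
q=P[:7].copy(); q[4]=.5; print("ball pred",proj("wrist",pts(q)["ball"],T)*1.4)
```

```text
t 22.0 seat-frame TCP [ 82.5  -2.3 107.7] jaw ang 65.51 axis [ 0.595 -0.001  0.804] F [-0.3 -0.1  0.9] M [ 0.    0.04 -0.05] open 0.4 q [ 0.13  0.47  1.09  0.    1.58 -1.13]
[572.7 196.3 260.8] [572.7 196.4 260.8]
0 [[368. 132.]
 [304. 666.]
 [225. 255.]]
[ 69. 117.] [644. 686.]
11 [[355. 108.]
 [286. 659.]
 [200. 228.]]
[46. 93.] [640. 680.]
ball pred [[228.20510728 403.17100024]]
```

View pics/w16.png

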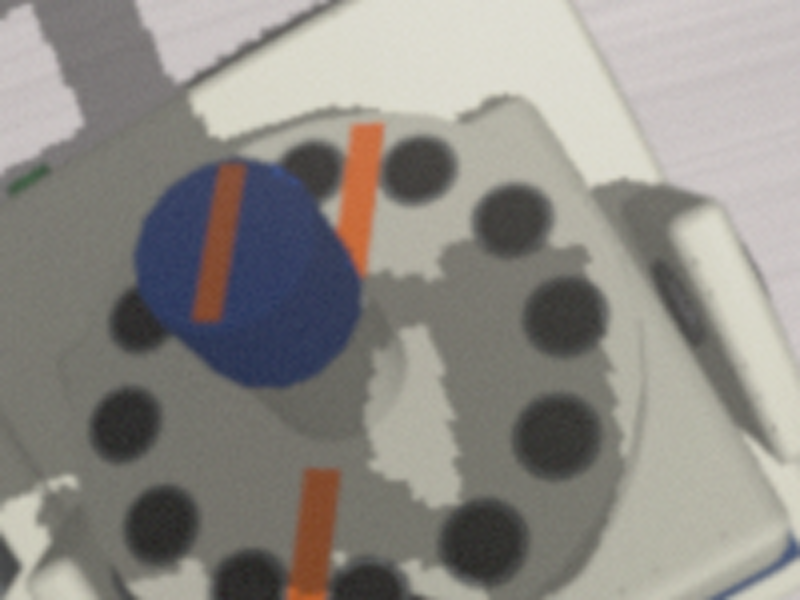

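View pics/w16f.png

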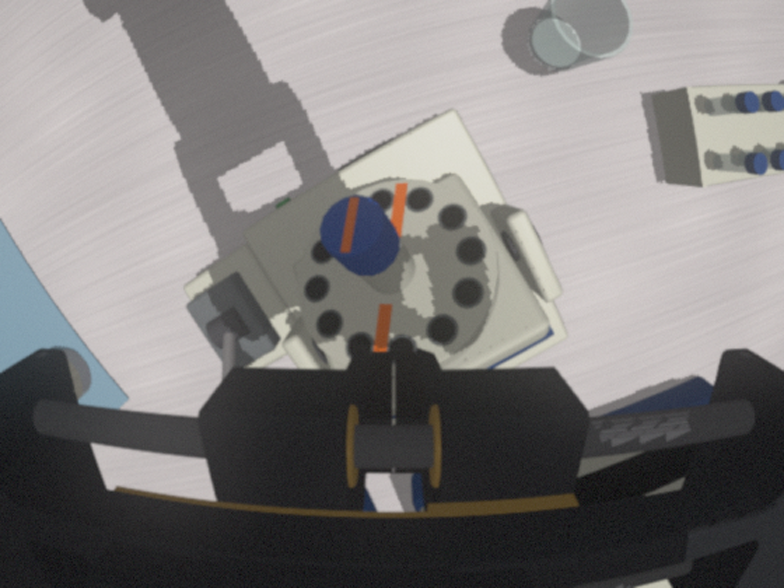

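Run:
```python
from st import *
T1,w1=pickle.load(open("w1.pkl","rb")); T,w=pickle.load(open("w16.pkl","rb"))
cl=cv2.createCLAHE(4,(4,4))
def enh(im): 
    l=cv2.cvtColor(im,cv2.COLOR_BGR2LAB); l[...,0]=cl.apply(l[...,0]); return cv2.cvtColor(l,cv2.COLOR_LAB2BGR)
show("e1",enh(w1),crop=(215,135,135,130),scale=5.5,); show("e16",enh(w),crop=(195,115,180,140),scale=4.4)
```

```text
(no output)
```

View pics/e1.png

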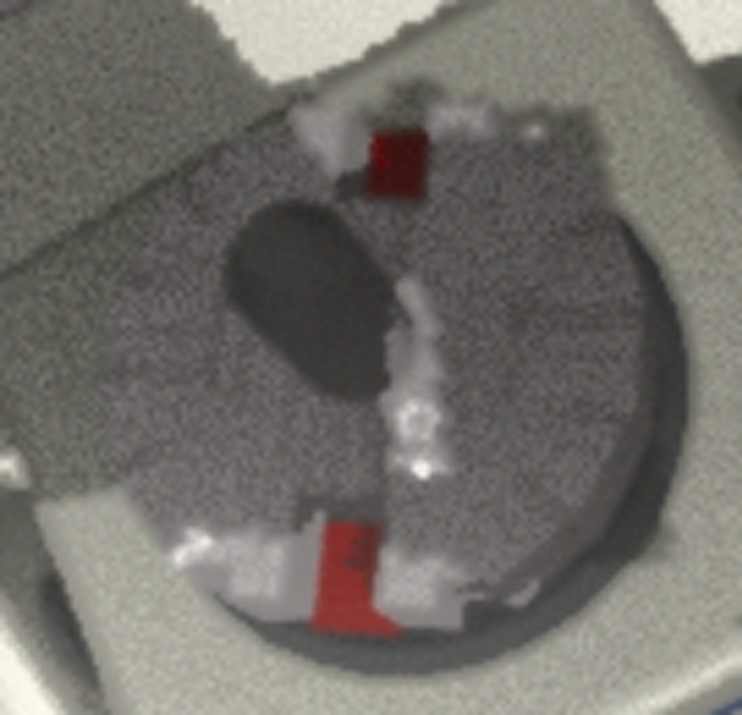

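View pics/e16.png

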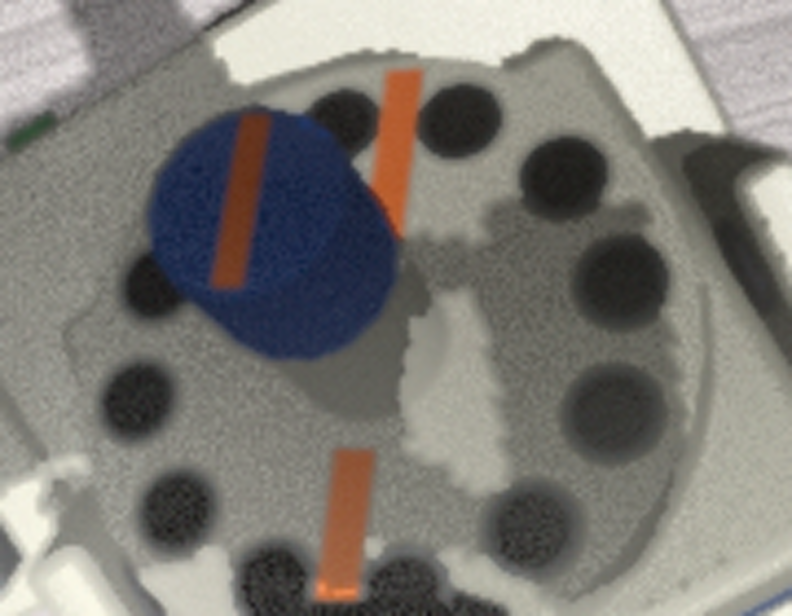

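Run:
```python
from st import *
T1,_=pickle.load(open("w1.pkl","rb")); T2,_=pickle.load(open("w2.pkl","rb")); T16,_=pickle.load(open("w16.pkl","rb")); T10=pickle.load(open("w10.pkl","rb"))[0]
T10s=(np.array([479.3,177.9,245.9]),T10[1])
r=lambda T,p:(lambda o,d:(o,d[0]))(*ray("wrist",p,T))
sf=lambda X:(S.T@(X-seat)).round(1)
y=lambda p:np.array(p)/4+[200,120]
# post
res=lambda X:np.r_[proj("wrist",X+S@[0,0,34],T1)[0]-[267.2,182.6],proj("wrist",X+S@[0,0,42],T2)[0]-y((326,388))]
s=least_squares(res,seat); print("seat from post (seat frame)",sf(s.x),s.fun.round(2))
ea=lambda p:np.array(p)/5.5+[215,135]
# knob
X,e=tri([r(T16,(249.8,160.9)),r(T10s,(279.3,220.6))]); print("knob top",sf(X),np.round(e,2))
X,e=tri([r(T16,(249.8,160.9)),r(T10,(279.3,220.6))]); print("knob top (unsettled T10)",sf(X),np.round(e,2))
X,e=tri([r(T16,(286.8,130.9)),r(T10s,(213.3,198.9))]); print("stripe end",sf(X),np.round(e,2),np.linalg.norm(sf(X)[:2]))
X,e=tri([r(T16,(286.8,130.9)),r(T10,(213.3,198.9))]); print("stripe end",sf(X),np.round(e,2),np.linalg.norm(sf(X)[:2]))
# keyway floor corners: upper slot (downhill) outer floor end and lower (uphill) outer end
for nm,p1,p2 in (("downhill top edge centre",(400,130),(331,135)),("uphill bottom",(348,633),(321,502))):
    X,e=tri([r(T1,ea(p1)),r(T2,y(p2))]); print(nm,sf(X),np.round(e,2))
```

```text
seat from post (seat frame) [-1.2  0.1  2. ] [ 0.22 -0.1  -0.2   0.12]
knob top [-4.1 -0.4 71.9] [0.04 0.04]
knob top (unsettled T10) [-2.5 -0.2 74.3] [0.26 0.26]
stripe end [-55.8  32.9   7.4] [0.08 0.08] 64.77692490385753
stripe end [-54.7  32.9   8.9] [0.07 0.07] 63.83181025162924
downhill top edge centre [-39.4  22.2 -11.7] [0.86 0.86]
uphill bottom [ 37.6 -23.5 -11.8] [0.54 0.54]
```

Run:
```python
from st import *
t=camera("top"); s=camera("side"); show("t17",t); show("s17",s)
for c,t in (("top","bottle"),("side","bottle"),("side","lock_tip"),("side","flask"),("side","tipbox"),("side","beaker")):
    for r in cut_out(c,t)[:1]:
        ys,xs=np.nonzero(r['pixels']); print(c,t,round(r['p'],2),xs.mean().round(1),ys.mean().round(1))
q=P[:7].copy(); q[4]=.5; print(proj("side",pts(q)["ball"]),state()[1])
```

```text
top bottle 0.84 335.6 199.0
side bottle 0.83 334.8 241.8
side lock_tip 0.42 289.8 175.2
side flask 0.58 353.3 320.0
side tipbox 0.79 399.5 288.9
side beaker 0.8 198.3 166.3
t 22.45 seat-frame TCP [ 82.4  -1.4 107.4] jaw ang 65.59 axis [ 0.595 -0.001  0.804] F [-0.6  0.1  0.2] M [-0.   -0.01  0.03] open 0.4 q [ 0.14  0.47  1.09  0.    1.58 -1.13]
[[290.44076599 173.05023672]] [ 82.44004242  -1.35556509 107.36059917]
```

View pics/s17.png

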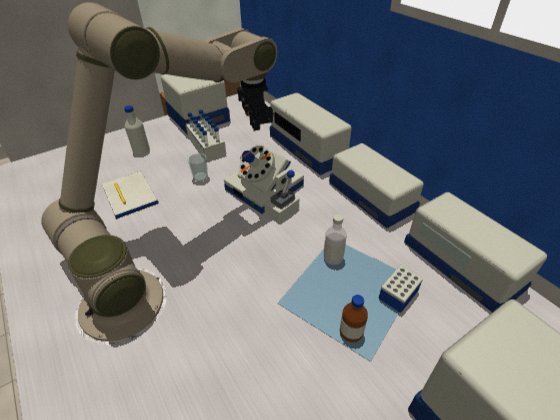

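The side picture shows the rotor on the spindle at about (258,162) and the lever leaning back with its ball at about (290,175). All four bystanders are upright where they started, and the arm is clear of everything.

```bash
python3 -c "
from bench import *
print(close_job(), get_obs()['clock'])"
```

```text
the job is handed in; nothing more can be done
the job is handed in; nothing more can be done
```

The rotor is mounted fully home on the tilted spindle and released, and the blue lever was then swung all the way over to its back stop. I handed the job in at about 22.5 s on the robot's clock.

**Mounting:** I gripped the knob and lowered the rotor already turned to the keyway direction I had measured. The tabs went straight in with no search. The rotor met a firm stop at about 24 N, with the tool within 1 mm of the height expected at home.

**Is it home:**
- Wrist views from two angles after release put the knob top 72–74 mm above the seat. Home is 74 mm; it would be 85 mm with the tabs riding on the shoulder.
- The same views put the plate top at 7–9 mm, where home is 8 mm and riding is 19 mm.
- Comparing single pictures with the fitted model disagreed by a few mm in both directions. I put that down to calibration error and the arm still settling; the two-view measurement settled it.
- Turning the rotor about 6° either way met about 0.7 N m of resistance. That fits engaged tabs but does not prove it alone.

**Lever:** It was pushed to its stop at about 28 N. In the top and side pictures the ball sits within about 2 pixels of the fully-over position.

**Bystanders:** The bottle, flask, tip box and beaker are within about 1 pixel of where they started. The gripper is touching nothing.

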